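# Retract the microtome's specimen head with its fold-out crank handle

### The arm

A 7-joint arm with a two-finger parallel gripper is mounted at the origin on the work surface. World frame = base frame: x ahead of the robot, y to its left, z up, the work surface at z = 0. Lengths are in m, angles in rad, forces in N, time in s.
With the tool pointing down it reaches from about 0.4 to 0.85 m from the base axis. Payload 6.9 kg.
Tool frame: the origin (TCP) lies at the very end of the fingers, on their centre line; the grasp point (between the pads) lies env.tcp_to_grasp behind it (env.tcp_to_grasp is the distance from the TCP to the grasp point, in m); z points along the fingers, y is the direction in which the jaws open and shut (so a half turn about z gives the same grasp; the last joint's range is limited). The gripper opens to 85 mm and grips with 20 to 120 N. Pads are 22 mm wide; open, the fingers measure 114 mm over their backs; the gripper's body (76 mm by 85 mm) begins 54 mm behind the grasp point. The pads swing forward as they close: fully open they stand 13 mm farther back than shut.
Start: joints at [-1.099, 0.507, -0.238, 1.5, 0.126, 1.149, -0.155], TCP at [0.224, 0.583, 0.209] pointing down, gripper open.
Joint ranges: [-3.08, 3.08], [-0.24, 2.05], [-1.43, 1.35], [0, 2.5], [-1.52, 4.66], [0.17, 1.96], [-2.89, 2.89]. Speed limits (rad/s): [2.39, 2.39, 3.14, 3.14, 3.14, 3.14, 3.14].

### API

Orientations are given as [roll, pitch, yaw] about the fixed x, y, z axes, in that order (R = Rz(yaw) Ry(pitch) Rx(roll)).
In Python, from cell import env gives the robot as it stands.
- The arm moves only by the tool send_rows, never from a script. Its argument "steps" is a list of rows, each an object of numbers: "tx", "ty", "tz": the shift along the tool's x, y, z in m; "twist": the turn about the tool's z in degrees. A call has 1 to 12 rows; each row shifts and turns the commanded pose from where the row before left it, along the tool's axes as they then stand; what a row does not reach is not made up. A row lasts 1/8 s, in which the tool goes at most 62.5 mm and 10.7 degrees, less where a joint would pass 70% of its speed; a pose out of reach is approached as far as the arm can. A call is refused whole if a number of a shift passes 0.0625 or a number of a turn 10.7, either way. A call with a gripper value outside its range is refused whole. "jaw" is the finger opening in m, from 0 to 0.0854, set as the call begins (left out, the last holds). The fingers move at their own pace and stop on an object; the grip force is fixed at half the most. Time passes only in rows, so rows that do not move let the fingers close. It gives the time, the measured TCP pose, the force and the opening at its end, in the units of the state.
- env.read_state(): the state, without advancing time (a new reading comes with each control period).
- env.camera(name): name is "scene" or "top"; returns a dict with "image" (400x640x3 uint8, blue, green, red), "depth" (400x640 float32, m along the optical axis (not along the pixel's ray), 0 where there is no reading), "intrinsics" (3x3 intrinsics, pixels), "k1" (the pictures are not rectified: a ray, as slopes to the right and down, at radius r is drawn at 1 + k1 r^2 times it, then the intrinsics apply), "R" (3x3) and "t" (3): a world point X has camera coordinates R X + t. Camera axes: x right, y down, z forward; pixel columns grow to the right and rows downward; lengths in m; the calibration is good to about 2 mm. A picture is of the moment at which its call begins.
- env.close_job(): hands the job in, once; it reports no verdict.
The state is a dict: "clock": time; "q": joint angles; "joint_vel": joint speeds; "joint_efforts": joint torques, N m; "tcp_pos": TCP position; "eef_rot": TCP orientation; "ft_force": force on the tool from outside, world axes, zero at the start; "torque": the same for the moment, N m; "opening": opening from 0.0 (shut) to 1.0 (fully open).
Only numpy, scipy, OpenCV 4.12 (cv2) and the standard library are available. Lean on these libraries where they do the work, as an engineer would, in place of code of your own. Each camera call takes 0.05 s, during which the arm holds its last target.

### The job

The microtome needs a fresh block, so its specimen head has to be wound right back. Swing the folded crank handle of the coarse-feed wheel (the wheel on the machine's left side) fully out until it snaps into its working position, then crank the wheel clockwise, as you see it facing the wheel, until you feel the head come up against its rear end stop. Stop there with a light hand, without straining the drive by pushing hard (over 20 N) at the stop. Leave the handle folded out and let go; keep clear of the blade holder and do not shift the things lying on the bench.

Things in the scene. Friction and masses are not known exactly. Their poses are not given: they have to be found in the camera images.
- microtome: Rotary microtome, fixed: pale housing 250 mm wide, 260 tall on a grey base. Origin on the bench top, right below the axle of the coarse-feed wheel, in the plane of the left side panel. x points to its rear (housing from x -90 to +160 mm, base -270 to +160), y straight out of the left panel along the axle (machine fills y -260 to +10 mm), z up. The big black handwheel on its right is not used.
- wheel_centre (a point): Point on the coarse-feed wheel's axle, 150 mm above the bench, 60 mm out from the side panel. The wheel is upright, 154 mm over its black rim, whose front is 43 mm from the panel; the disc inside the rim lies back at 29 mm, the hub at 40 mm. Axes turn with the wheel: y outward along the axle, -z toward the fold pivot.
- fold_pivot (a point): Pin in a steel fork on which the crank handle folds, 56 mm from the axle, 60 mm out from the side panel. Its x axis lies along the pin (tangential to the wheel), y outward along the axle, +z toward the axle. At the start it is at the bottom of the wheel, within about 35 degrees of straight below the axle.
- grip (a point): Centre of the ball at the free end of the crank handle, 70 mm from the fold pivot: the place to hold it. Ball 28 mm thick, black; the slimmer black grip between it and the fork is 20 mm thick. z along the handle away from the pivot, x along the fold pin. Folded, it lies across the wheel, the ball 17 mm in front of the disc; unfolded it stands straight out. Grip and ball spin freely about z.
- handle (a joint): Folding angle of the handle, rad: 0 folded flat over the wheel, 1.57 in working position, straight out of the wheel against its stop. An over-centre spring presses it to the nearer end: about 0.5 N m (7 N at the ball) at the folded end, nothing at 0.8 rad, then 0.5 N m outward at the working end.
- specimen_head (a joint): How far the specimen head (steel ram with white block, on the machine's front) stands ahead of its rear end stop, m: 0 against the stop, 0.41 to 0.48 mm at the start (a little over one turn). One clockwise turn of the coarse-feed wheel (facing it) retracts it 0.4 mm; free winding takes 0.15 N m, 3 N at the handle. This reading is far too coarse to find the stop, which is rigid and must be felt.
- coarse_wheel (a joint): Wind-up of the coarse-feed wheel against the spring coupling in its hub, through which it drives the feed shaft, rad: 0 without load, positive when pushed clockwise. 18 N m per rad, so 0.07 rad, its safe limit, comes at about 22 N along the circle at the handle (56 mm from the axle), 4 mm of handle travel past the stop.
- blade_holder: Steel blade holder with a blade on top, 60 x 130 x 100 mm, fixed on the machine's base in front of the head; origin at the centre of its underside.
- slide_box_mid (a point): Centre of a closed flat slide box, 85 x 100 x 30 mm, loose on the bench near the wheel.
- jar_mid (a point): Centre of a lidded specimen jar, 58 mm diameter, 85 mm tall, loose on the bench.
- dish_mid (a point): Centre (half-way up) of a small white staining dish, 84 mm diameter, 45 mm tall, loose on the bench.
- brush: Fine section brush, 150 mm long, 9 mm thick, lying loose on the bench; origin at the centre of its underside, x along its length.

How it is judged:
By the outcome, as a careful person would: the job done as asked, in the order asked, and still so for the second after the job is handed in, with the robot touching nothing.
It also fails if it takes over 72 s, if anything falls off the work surface, if the arm or the gripper's body presses on something with over 40 N, if the wrist force passes 120 N, or if a joint passes its speed limit or range.

## Working session

There is one attempt and no reset: what is moved stays moved. The work goes in short steps, Python scripts to look and compute and a tool call to move; the robot and the scene stay as the last step left them, time stands still between calls to the robot, and variables do not carry over. Pictures are saved under pics/ and viewed, and the job is handed in when it is done.

Besides the shell and the picture viewer there is one more tool, called after "Call:" as name(argument=value, ...), one argument or row to a line, values as JSON. send_rows: Moves the arm, as the interface text tells. Its arguments: {"type":"object","properties":{"steps":{"type":"array","items":{"type":"object","properties":{"tx":{"type":"number"},"ty":{"type":"number"},"tz":{"type":"number"},"twist":{"type":"number"}}}},"jaw":{"type":"number"}},"required":["steps"]}

```bash
ls; mkdir -p pics
python3 - <<'E'
from cell import env
import cv2,numpy as np
s=env.read_state(); print({k:np.round(v,3) for k,v in s.items()}, env.tcp_to_grasp)
for n in("scene","top"):
    c=env.camera(n); cv2.imwrite(f"pics/{n}0.png",c["image"]); np.savez(f"{n}0.npz",**c)
    print(n,c["intrinsics"],c["k1"],c["R"],c["t"])
E
```

```text
pics
{'clock': np.float64(0.0), 'q': array([-1.098,  0.508, -0.238,  1.501,  0.126,  1.149, -0.155]), 'joint_vel': array([ 0.003, -0.001,  0.   ,  0.001, -0.   , -0.002, -0.001]), 'joint_efforts': array([ 0.0000e+00, -6.2059e+01, -2.1860e+00, -2.4964e+01,  1.3000e-02,
        1.2000e-02,  0.0000e+00]), 'tcp_pos': array([0.224, 0.583, 0.208]), 'eef_rot': array([-3.14 ,  0.   ,  2.775]), 'ft_force': array([ 0.231, -0.804, -0.281]), 'torque': array([-0.037, -0.019,  0.023]), 'opening': np.float64(1.0)} 0.0187
scene [[410.54387224   0.         319.12734744]
 [  0.         410.54387224 203.56570809]
 [  0.           0.           1.        ]] 0.021888666376970116 [[ 0.93444635 -0.35608456  0.00371626]
 [-0.25759895 -0.68312968 -0.68335688]
 [ 0.24587152  0.63760303 -0.73007504]] [-0.51195147  0.28095533  0.76940057]
top [[364.62672945   0.         320.10020466]
 [  0.         364.62672945 198.36315596]
 [  0.           0.           1.        ]] -0.050520235631201935 [[-0.04462487 -0.99898831 -0.00556627]
 [-0.97112784  0.04468605 -0.23433709]
 [ 0.23434875 -0.0050517  -0.97213947]] [0.09764052 0.60408089 0.79278927]
```

View pics/scene0.png

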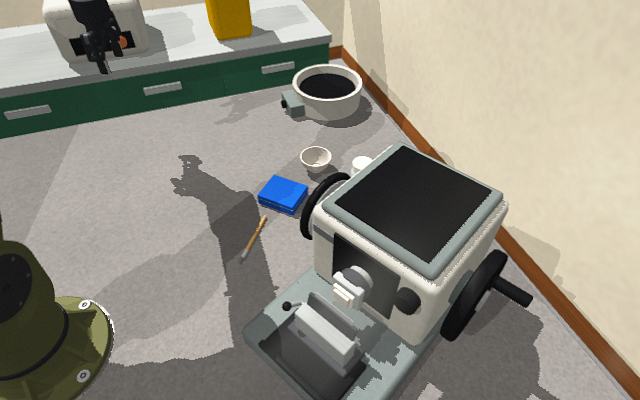

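View pics/top0.png

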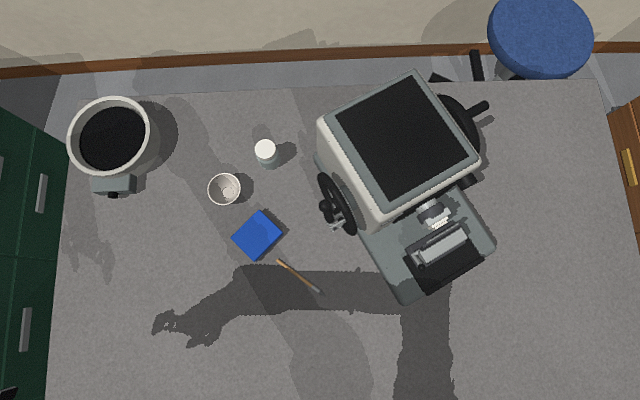

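```bash
cat > h.py <<'E'
import numpy as np,cv2
def load(n): return dict(np.load(n))
def ray(c,u,v):
    K=c["intrinsics"];d=np.array([(u-K[0,2])/K[0,0],(v-K[1,2])/K[1,1]])
    p=d.copy()
    for _ in range(20): p=d/(1+c["k1"]*(p@p))
    R=c["R"]; return -R.T@c["t"], R.T@np.array([p[0],p[1],1])
def onz(c,u,v,z):
    o,d=ray(c,u,v); return o+d*(z-o[2])/d[2]
def ondepth(c,u,v):
    o,d=ray(c,u,v); return o+d*c["depth"][int(round(v)),int(round(u))]
def cloud(c):
    K=c["intrinsics"];h,w=c["depth"].shape
    u,v=np.meshgrid(np.arange(w),np.arange(h))
    d=np.stack([(u-K[0,2])/K[0,0],(v-K[1,2])/K[1,1]],-1);p=d.copy()
    for _ in range(20): p=d/(1+c["k1"]*(p**2).sum(-1,keepdims=True))
    P=np.concatenate([p,np.ones((h,w,1))],-1)*c["depth"][...,None]
    P=(P-c["t"])@c["R"]; P[c["depth"]==0]=np.nan
    return P
def proj(c,X):
    p=np.atleast_2d(X)@c["R"].T+c["t"]; q=p[:,:2]/p[:,2:]
    q=q*(1+c["k1"]*(q**2).sum(1,keepdims=True)); K=c["intrinsics"]
    return q*[K[0,0],K[1,1]]+[K[0,2],K[1,2]]
E
python3 - <<'E'
from h import *
for n in("top0.npz","scene0.npz"):
    c=load(n);P=cloud(c); z=P[...,2]
    print(n,"cam",-c["R"].T@c["t"], "bench z",np.nanmedian(z[(z<.03)]))
    m=(abs(z-.26)<.008).astype(np.uint8)
    nn,l,st,_=cv2.connectedComponentsWithStats(m); i=1+np.argmax(st[1:,4])
    Q=P[l==i]; print(st[i],np.median(Q[:,2]))
    print(cv2.minAreaRect((Q[:,:2]*1000).astype(np.float32)))
    print(np.round(cv2.boxPoints(cv2.minAreaRect((Q[:,:2]*1000).astype(np.float32)))))
c=load("top0.npz"); im=c["image"]
cv2.imwrite("pics/topz.png",cv2.resize(im[140:300,200:420],None,fx=3.6,fy=3.6,interpolation=cv2.INTER_CUBIC))
c=load("scene0.npz"); im=c["image"]
cv2.imwrite("pics/scz.png",cv2.resize(im[140:290,230:400],None,fx=4,fy=4,interpolation=cv2.INTER_CUBIC))
E
```

```text
top0.npz cam [0.40520779 0.07455268 0.9128038 ] bench z -0.0014557446166767085
[  324    68   155   146 12329] 0.26375010246525976
((678.9212646484375, -89.09748840332031), (229.22764587402344, 219.02122497558594), 27.107982635498047)
[[ 527.  -44.]
 [ 627. -239.]
 [ 831. -134.]
 [ 731.   61.]]
scene0.npz cam [ 0.36159129 -0.48094123  0.75561545] bench z -0.001468329204262788
[  321   141   182   139 13367] 0.2641833947700819
((681.2574462890625, -91.47282409667969), (231.16378784179688, 218.28221130371094), 27.115251541137695)
[[ 529.  -47.]
 [ 628. -241.]
 [ 834. -136.]
 [ 734.   58.]]
```

View pics/topz.png

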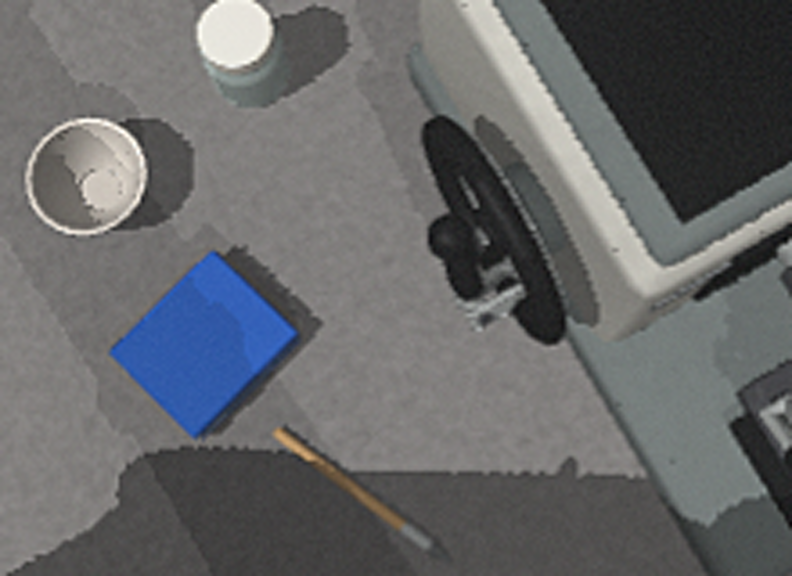

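View pics/scz.png

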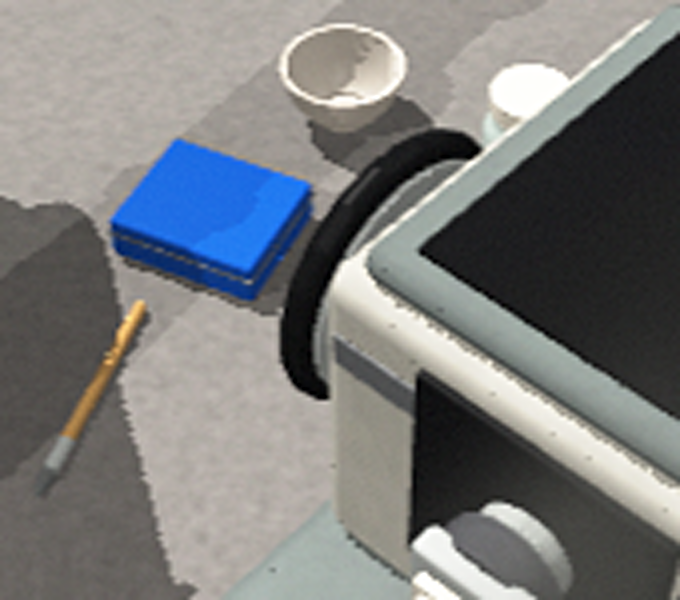

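Run:
```python
from h import *
th=np.radians(27.1); xm=np.array([np.cos(th),np.sin(th),0]);ym=np.array([-np.sin(th),np.cos(th),0])
c=load("top0.npz");P=cloud(c)
for v in range(170,238,3):
    row=[]
    for u in range(316,360,3):
        p=P[v,u]; row.append("%4d/%4d/%3d"%(p@xm*1e3,p@ym*1e3,p[2]*1e3))
    print(v," ".join(row))
# side panel edge, top edge housing: use points z>.2 range of b
for n in("top0.npz","scene0.npz"):
    P=cloud(load(n)).reshape(-1,3);P=P[np.isfinite(P[:,0])]
    a=P@xm;b=P@ym;z=P[:,2]
    m=(a>.48)&(a<.78)&(b>-.55)&(b<-.25)&(z>.2)&(z<.255);print(n,m.sum())
    print("b>",np.percentile(b[m],[90,95,98,99]),"a",np.percentile(a[m],[1,2,5,95,98,99]))
    h,e=np.histogram(b[m],30);print(h,e.round(3))
```

```text
170  660/-251/ -1  649/-254/ 24  637/-256/ 52  632/-262/ 56  622/-264/ 80  610/-264/113  598/-264/146  586/-264/176  577/-264/201  568/-264/225  562/-267/237  558/-271/239  554/-275/244  551/-280/245  546/-282/257
173  653/-247/  0  601/-228/171  593/-231/188  589/-236/192  621/-264/ 60  609/-264/ 91  597/-264/125  586/-264/157  575/-264/186  566/-264/210  558/-265/231  553/-268/239  550/-273/242  546/-277/243  541/-280/254
176  646/-243/ -3  591/-222/186  584/-226/201  579/-230/207  577/-236/204  608/-264/ 72  595/-264/107  584/-264/138  574/-264/167  564/-264/197  556/-264/219  549/-266/236  545/-270/241  542/-274/242  538/-279/246
179  639/-239/  0  589/-221/172  578/-222/202  573/-226/211  569/-231/215  567/-237/211  594/-264/ 86  583/-264/120  572/-264/152  562/-264/178  553/-264/206  545/-264/231  541/-268/236  537/-272/241  533/-275/246
182  630/-234/  3  591/-222/144  587/-227/146  568/-223/210  563/-227/218  559/-232/220  558/-238/214  581/-264/ 99  570/-264/134  561/-264/161  552/-264/188  543/-264/216  536/-265/232  531/-268/241  528/-273/243
185  624/-231/  0  589/-221/12
[... 245 characters left out ...]
553/-222/214  548/-226/222  545/-230/224  542/-235/224  551/-251/167  547/-255/173  544/-261/173  539/-264/182  531/-265/207  523/-265/231  519/-268/240
191  611/-223/ -2  607/-230/ -2  578/-222/109  574/-228/111  571/-234/107  543/-223/222  539/-227/225  536/-232/227  534/-238/221  541/-252/174  537/-257/177  534/-262/179  527/-264/196  520/-264/221  515/-266/234
194  604/-219/ -2  600/-226/ -2  595/-232/  2  568/-225/107  565/-231/105  560/-235/115  535/-224/224  531/-229/227  528/-234/225  528/-241/215  531/-253/180  528/-258/179  526/-264/176  517/-264/206  510/-264/230Traceback (most recent call last):
  File "<stdin>", line 7, in <module>
ValueError: cannot convert float NaN to integer
```

Run:
```python
from h import *
th=np.radians(27.1); xm=np.array([np.cos(th),np.sin(th),0]);ym=np.array([-np.sin(th),np.cos(th),0])
c=load("top0.npz");P=cloud(c);im=c["image"]
# panel plane fit for yaw
Q=P[165:200,325:360].reshape(-1,3);b=Q@ym;Q=Q[(abs(b+.264)<.004)&(Q[:,2]<.22)&(Q[:,2]>.05)]
A=np.c_[Q[:,0],Q[:,2],np.ones(len(Q))];s=np.linalg.lstsq(A,Q[:,1],rcond=None)[0];print("yaw",np.degrees(np.arctan(s[0])),s,len(Q), np.mean(Q@ym))
b=P@ym;a=P@xm;z=P[...,2]
m=(b>-.255)&(b<-.215)&(z>.09)&(a>.42)&(a<.62)&(im.max(2)<70)
# rim outer: max z per a-bin
for lo in np.arange(.44,.62,.01):
    k=m&(a>=lo)&(a<lo+.01)
    if k.sum()>3: print("%.3f"%(lo+.005),k.sum(),np.percentile(z[k],97).round(3))
m2=(b>-.218)&(b<-.12)&(z>.05)&(a>.42)&(a<.62)
vv,uu=np.where(m2)
for v,u in zip(vv,uu):
    print(v,u,im[v,u].max(),(np.array([a[v,u],b[v,u],z[v,u]])*1e3).round().astype(int))
```

```text
yaw 26.459028800042823 [ 0.49768909 -0.00781066 -0.28684744] 439 -0.26430471239151315
0.455 34 0.182
0.465 62 0.196
0.475 67 0.208
0.485 65 0.216
0.495 47 0.221
0.505 67 0.224
0.515 69 0.226
0.525 78 0.228
0.535 72 0.227
0.545 53 0.226
0.555 56 0.223
0.565 65 0.218
0.575 66 0.212
0.585 72 0.204
0.595 28 0.192
200 322 50 [ 547 -205  170]
200 323 24 [ 547 -207  168]
200 324 28 [ 545 -208  171]
200 325 37 [ 544 -210  173]
200 326 33 [ 543 -212  173]
200 327 28 [ 542 -214  171]
200 328 39 [ 541 -216  168]
201 321 23 [ 547 -202  170]
201 322 33 [ 545 -204  171]
201 323 29 [ 544 -206  171]
201 324 41 [ 543 -207  173]
201 325 35 [ 541 -209  175]
201 326 34 [ 541 -211  174]
201 327 38 [ 540 -213  173]
201 328 31 [ 538 -214  174]
201 329 37 [ 538 -217  169]
202 320 27 [ 546 -199  170]
202 321 33 [ 544 -201  172]
202 322 36 [ 543 -203  172]
202 323 39 [ 541 -204  177]
202 324 42 [ 541 -206  175]
202 325 44 [ 540 -208  173]
202 326 38 [ 539 -209  175]
202 327 40 [ 538 -211  175]
202 328 32 [ 537 -213  174]
202 329 28 [ 536 -215  173]
202 330 43 [ 536 -217  169]
203 319 40 [ 546 -197  166]
203 3
[... 7764 characters left out ...]
488 -215  103]
227 340 169 [ 487 -217  101]
228 330 122 [ 495 -196  110]
228 331 125 [ 494 -197  114]
228 332 116 [ 493 -199  111]
228 333 80 [ 492 -202  109]
228 334 58 [ 491 -203  109]
228 335 51 [ 490 -205  110]
228 336 66 [ 489 -207  108]
228 337 93 [ 488 -210  102]
228 338 108 [ 487 -212  101]
229 331 148 [ 493 -197  107]
229 332 117 [ 491 -198  110]
229 333 82 [ 491 -201  106]
229 334 56 [ 489 -202  109]
229 335 69 [ 488 -205  107]
229 336 94 [ 487 -207  105]
229 337 123 [ 487 -209   99]
230 331 131 [ 491 -196  107]
230 332 134 [ 490 -198  106]
230 333 117 [ 489 -200  104]
230 334 78 [ 488 -202  105]
230 335 117 [ 487 -204  105]
231 332 158 [ 488 -197  101]
231 333 169 [ 487 -199  102]
```

```bash
cat >> h.py <<'E'
th=np.radians(27.0); xm=np.array([np.cos(th),np.sin(th),0]);ym=np.array([-np.sin(th),np.cos(th),0])
M=np.array([xm,ym,[0,0,1]])   # M@X = (a,b,z)
def st():
    from cell import env
    s=env.read_state(); p=M@s["tcp_pos"]*1e3; f=M@s["ft_force"]; y=np.degrees(s["eef_rot"][2])
    print("t %.2f abz %s F %s yaw %.1f open %.3f q %s"%(s["clock"],p.round(1),f.round(1),y,s["opening"],s["q"].round(2)))
E
python3 - <<'E'
from h import *
c=load("top0.npz");P=cloud(c)@M.T*1e3
im=c["image"].astype(int);B,G,R=im[...,0],im[...,1],im[...,2]
z=P[...,2];a=P[...,0];b=P[...,1]
near=(a>350)&(a<1000)&(b>-215)&(b<300)
m=near&(z>12)
nn,l,s,_=cv2.connectedComponentsWithStats(m.astype(np.uint8))
for i in range(1,nn):
    if s[i,4]>15:
        Q=P[l==i]; print(s[i],np.nanmin(Q,0).round(),np.nanmax(Q,0).round())
m=near&((R-B)>25)&(z<20);
print("brush",np.nanmin(P[m],0),np.nanmax(P[m],0))
# ball & centre fit
Q=P[200:212,319:331].reshape(-1,3);Q=Q[(Q[:,1]>-219)&(Q[:,2]>160)]
A=np.c_[2*Q,np.ones(len(Q))];x=np.linalg.lstsq(A,(Q**2).sum(1),rcond=None)[0];print("ball",x[:3],np.sqrt(x[3]+x[:3]@x[:3]))
from scipy.optimize import least_squares
r=least_squares(lambda p:np.linalg.norm(Q-p,axis=1)-14,Q.mean(0)-[0,0,10],loss="soft_l1");print("ball r14",r.x)
st()
E
```

```text
[  67  110   93   89 4347] [838.  63.  12.] [1000.  282.   79.]
[255 139  26  30 585] [ 716. -186.   12.] [ 771. -128.   89.]
[207 173  34  32 631] [678. -62.  12.] [761.  20.  49.]
[319 200  21  32 311] [ 487. -215.   92.] [ 548. -190.  178.]
[ 230  209   54   54 1470] [524. -98.  13.] [636.  24.  35.]
brush [408.19727437 -96.29602448  -3.45261605] [507.99366824 -47.9792042   12.16400294]
ball [ 535.56431038 -203.85212785  164.09270496] 12.718431874609305
ball r14 [ 535.8227839  -204.08744137  162.22705638]
t 0.10 abz [464.3 417.7 208.5] F [ 0.1 -0.3  0.2] yaw 159.0 open 0.999 q [-1.1   0.51 -0.24  1.5   0.13  1.15 -0.15]
```

Call:
send_rows(
  steps=[
    {"twist":10.5,"tz":-0.02},
    {"twist":10.5,"tz":-0.02},
    {"twist":10.5,"tz":-0.02},
    {"twist":10.5,"tz":-0.01},
    {},
  ],
  jaw=0.055,
)

```text
schema error: expected keys tx, ty, tz, twist
```

```bash
python3 -c "
from h import *
st()"
```

```text
t 0.10 abz [464.3 417.7 208.5] F [ 0.1 -0.3  0.2] yaw 159.0 open 0.999 q [-1.1   0.51 -0.24  1.5   0.13  1.15 -0.15]
```

Call:
send_rows(
  steps=[
    {"tx":0,"ty":0,"twist":10.5,"tz":-0.02},
    {"tx":0,"ty":0,"twist":10.5,"tz":-0.02},
    {"tx":0,"ty":0,"twist":10.5,"tz":-0.02},
    {"tx":0,"ty":0,"twist":10.5,"tz":-0.01},
    {"tx":0,"ty":0,"twist":0,"tz":0},
  ],
  jaw=0.055,
)

```text
clock: 0.72
tcp_pos: [0.2241, 0.5836, 0.2796]
eef_rot: [3.141, -0.0, 2.043]
ft_force: [-0.2, 0.7, -0.7]
opening: 0.642
```

```bash
python3 -c "
from h import *
st()"
```

```text
t 0.72 abz [464.6 418.3 279.6] F [ 0.1  0.7 -0.7] yaw 117.1 open 0.642 q [-1.21  0.46 -0.06  1.38  0.03  1.3  -0.79]
```

Call:
send_rows(
  steps=[
    {"tx":-0.03,"ty":0.006,"tz":0,"twist":0},
    {"tx":-0.05,"ty":0.006,"tz":0,"twist":0},
    {"tx":-0.05,"ty":0.006,"tz":0,"twist":0},
    {"tx":-0.05,"ty":0.006,"tz":0,"twist":0},
    {"tx":-0.05,"ty":0.006,"tz":0,"twist":0},
    {"tx":-0.05,"ty":0.006,"tz":0,"twist":0},
    {"tx":-0.05,"ty":0.006,"tz":0,"twist":0},
    {"tx":-0.05,"ty":0.006,"tz":0,"twist":0},
    {"tx":-0.05,"ty":0.006,"tz":0,"twist":0},
    {"tx":-0.05,"ty":0.006,"tz":0,"twist":0},
    {"tx":-0.05,"ty":0.006,"tz":0,"twist":0},
    {"tx":-0.03,"ty":0.005,"tz":0,"twist":0},
  ],
)

```text
clock: 2.22
tcp_pos: [0.5422, 0.1135, 0.2783]
eef_rot: [-3.14, 0.001, 2.044]
ft_force: [0.3, 0.4, 0.1]
opening: 0.64
```

```bash
python3 -c "
from h import *
st()"
```

```text
t 2.23 abz [ 534.6 -145.   278.3] F [0.4 0.2 0.1] yaw 117.1 open 0.640 q [-0.35  0.35  0.14  1.57 -0.05  1.23  0.27]
```

Call:
send_rows(
  steps=[
    {"tx":-0.027,"ty":0.001,"tz":0,"twist":0},
    {"tx":-0.027,"ty":0,"tz":0.0,"twist":0},
    {"tx":0,"ty":0,"tz":0.04,"twist":0},
    {"tx":0,"ty":0,"tz":0.03,"twist":0},
    {"tx":0,"ty":0,"tz":0,"twist":0},
  ],
)

```text
clock: 2.85
tcp_pos: [0.5649, 0.0687, 0.2065]
eef_rot: [-3.136, -0.002, 2.045]
ft_force: [-0.8, -0.1, 0.4]
opening: 0.647
```

```bash
python3 -c "
from h import *
from cell import env
st()
c=env.camera('top'); np.savez('t1.npz',**c); im=c['image']
cv2.imwrite('pics/t1.png',cv2.resize(im[100:300,220:460],None,fx=3,fy=3,interpolation=cv2.INTER_CUBIC))
c=env.camera('scene'); im=c['image']
cv2.imwrite('pics/s1.png',cv2.resize(im[60:290,200:450],None,fx=2.6,fy=2.6,interpolation=cv2.INTER_CUBIC))
"
```

```text
t 2.85 abz [ 534.5 -195.3  206.5] F [-0.7  0.2  0.4] yaw 117.2 open 0.647 q [-0.26  0.42  0.14  1.65 -0.07  1.07  0.38]
```

View pics/t1.png

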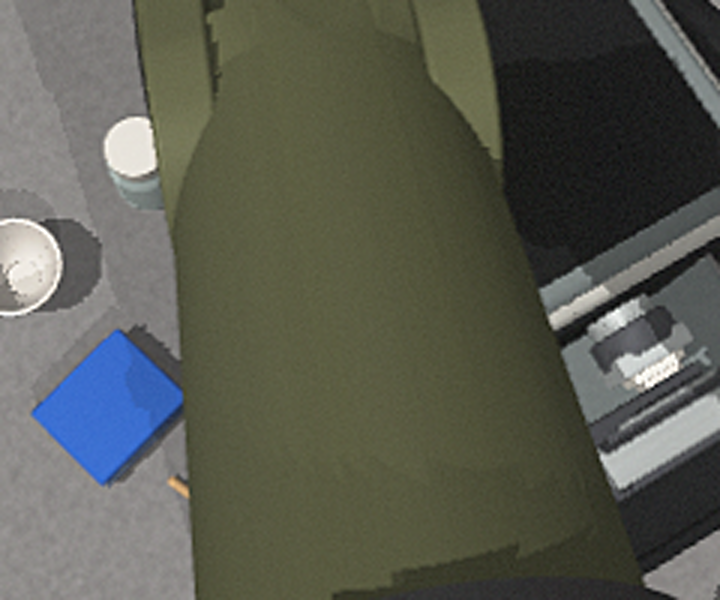

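View pics/s1.png

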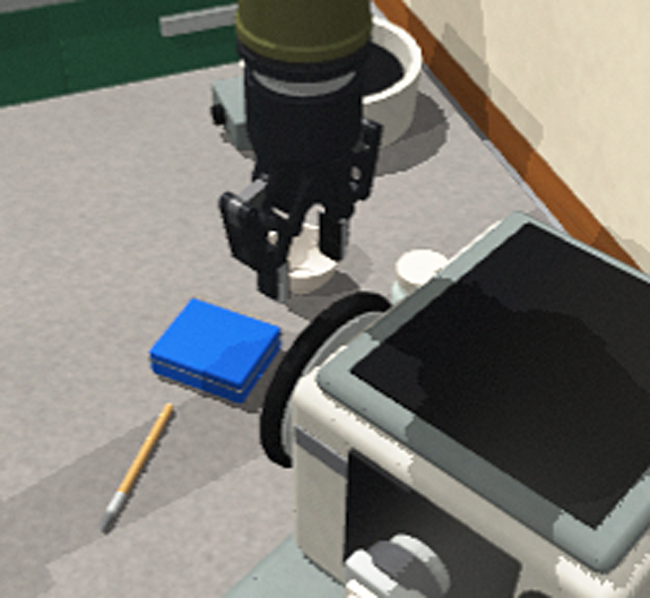

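Call:
send_rows(
  steps=[
    {"tx":-0.003,"ty":0.001,"tz":0.015,"twist":0},
    {"tx":0,"ty":0,"tz":0.013,"twist":0},
    {"tx":0,"ty":0,"tz":0.012,"twist":0},
    {"tx":0,"ty":0,"tz":0,"twist":0},
  ],
)

```text
clock: 3.45
tcp_pos: [0.5684, 0.0667, 0.168]
eef_rot: [-3.139, -0.001, 2.042]
ft_force: [0.1, 0.7, 0.2]
opening: 0.646
```

```bash
python3 -c "
from h import *
st()
"
```

```text
t 3.45 abz [ 536.7 -198.6  168. ] F [0.4 0.6 0.2] yaw 117.0 open 0.646 q [-0.25  0.46  0.14  1.71 -0.07  0.98  0.39]
```

Call:
send_rows(
  steps=[
    {"tx":0,"ty":-0.001,"tz":0.006,"twist":0},
    {"tx":0,"ty":0,"tz":0.003,"twist":0},
    {"tx":0,"ty":0,"tz":0.002,"twist":0},
    {"tx":0,"ty":0,"tz":0,"twist":0},
  ],
)

```text
clock: 3.95
tcp_pos: [0.5683, 0.0663, 0.1583]
eef_rot: [-3.142, -0.0, 2.042]
ft_force: [-0.4, 0.4, 0.0]
opening: 0.647
```

```bash
python3 -c "
from h import *
st()
"
```

```text
t 3.95 abz [ 536.4 -199.   158.3] F [-0.2  0.6  0. ] yaw 117.0 open 0.647 q [-0.25  0.47  0.14  1.72 -0.08  0.95  0.39]
```

Down another 1.5 mm, then close.

Call:
send_rows(
  steps=[
    {"tx":0,"ty":-0.0005,"tz":0.0015,"twist":0},
    {"tx":0,"ty":0,"tz":0,"twist":0},
  ],
)

```text
clock: 4.2
tcp_pos: [0.5678, 0.066, 0.1568]
eef_rot: [-3.142, 0.0, 2.042]
ft_force: [1.0, 0.2, 0.7]
opening: 0.645
```

Call:
send_rows(
  steps=[
    {"tx":0,"ty":0,"tz":0,"twist":0},
    {"tx":0,"ty":0,"tz":0,"twist":0},
    {"tx":0,"ty":0,"tz":0,"twist":0},
    {"tx":0,"ty":0,"tz":0,"twist":0},
  ],
  jaw=0.01,
)

```text
clock: 4.7
tcp_pos: [0.5678, 0.066, 0.1568]
eef_rot: [-3.142, 0.0, 2.042]
ft_force: [-0.3, -0.1, -0.0]
opening: 0.12
```

```bash
python3 -c "
from h import *
st()
"
```

```text
t 4.70 abz [ 535.9 -199.   156.8] F [-0.3  0.  -0. ] yaw 117.0 open 0.120 q [-0.25  0.47  0.14  1.72 -0.08  0.95  0.39]
```

```bash
python3 -c "
from h import *
from cell import env
c=env.camera('scene'); np.savez('s2.npz',**c); im=c['image']
cv2.imwrite('pics/s2.png',cv2.resize(im[90:250,250:400],None,fx=3.7,fy=3.7,interpolation=cv2.INTER_CUBIC))
P=cloud(c)@M.T*1e3
for v in range(130,215,5): print(v,[tuple(P[v,u].round().astype(int).tolist()) if np.isfinite(P[v,u,0]) else None for u in range(290,350,8)])
"
```

```text
130 [(796, 149, 1), (503, -186, 331), (500, -208, 344), (507, -219, 345), (514, -230, 347), (527, -236, 343), (549, -235, 330), (910, 23, 1)]
135 [(779, 132, 0), (504, -184, 319), (500, -207, 333), (505, -220, 337), (513, -231, 338), (528, -236, 332), (548, -236, 321), (889, 6, 3)]
140 [(762, 114, 1), (780, 99, -1), (500, -206, 322), (507, -219, 325), (514, -230, 326), (528, -236, 322), (587, -206, 272), (873, -7, 1)]
145 [(748, 101, -2), (762, 82, -1), (500, -206, 311), (505, -220, 315), (513, -231, 317), (528, -236, 311), (581, -211, 266), (856, -21, 0)]
150 [(731, 84, -1), (744, 65, 1), (500, -206, 300), (515, -211, 294), (535, -212, 282), (548, -220, 279), (581, -212, 254), (837, -37, 1)]
155 [(714, 67, 0), (730, 51, -1), (496, -209, 293), (514, -212, 283), (527, -219, 280), (552, -217, 263), (582, -212, 241), (823, -49, -2)]
160 [(699, 52, 0), (488, -197, 279), (498, -207, 279), (515, -211, 271), (530, -217, 264), (552, -217, 250), (789, -48, 1), (805, -63, -1)]
165 [(474, -191, 274), (481, -203, 276), (518, -187, 243), (514, -211, 259), (529, -217, 253), (563, -208, 225), (771,
[... 604 characters left out ...]
0), (607, -70, 31), (627, -78, 23), (498, -226, 217), (507, -238, 219), (524, -243, 209), (494, -285, 260), (502, -297, 262)]
195 [(584, -65, 28), (596, -81, 30), (626, -79, 6), (490, -233, 215), (505, -240, 208), (488, -273, 244), (485, -293, 260), (490, -306, 266)]
200 [(570, -79, 31), (585, -91, 27), (618, -86, -2), (486, -237, 208), (501, -243, 200), (468, -290, 260), (473, -303, 264), (482, -313, 264)]
205 [(559, -89, 29), (583, -92, 12), (472, -229, 199), (482, -240, 200), (453, -286, 255), (458, -298, 260), (467, -309, 262), (472, -321, 266)]
210 [(554, -93, 18), (579, -96, -1), (468, -233, 192), (447, -273, 238), (452, -287, 245), (452, -304, 257), (458, -316, 261), (466, -326, 263)]
```

View pics/s2.png

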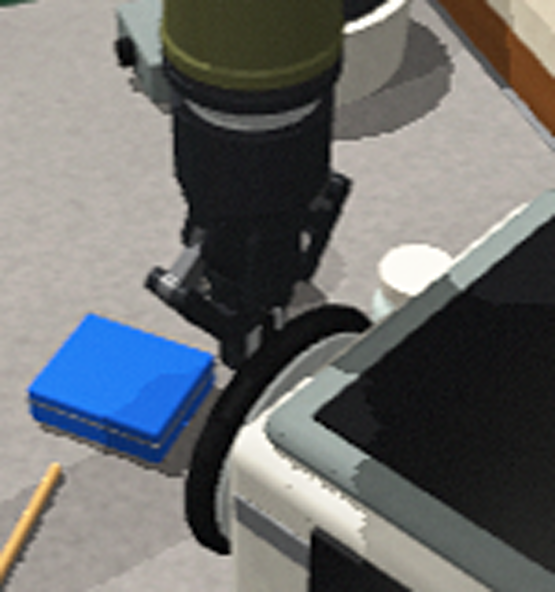

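Call:
send_rows(
  steps=[
    {"tx":0,"ty":0,"tz":-0.02,"twist":0},
    {"tx":0,"ty":0,"tz":-0.04,"twist":0},
    {"tx":0.05,"ty":0,"tz":-0.04,"twist":0},
    {"tx":0.05,"ty":0,"tz":0,"twist":0},
    {"tx":0.05,"ty":0,"tz":0,"twist":0},
    {"tx":0.05,"ty":0,"tz":0,"twist":0},
    {"tx":0.05,"ty":0,"tz":0,"twist":0},
    {"tx":0.05,"ty":0,"tz":0,"twist":0},
  ],
  jaw=0.055,
)

```text
clock: 5.75
tcp_pos: [0.4314, 0.3336, 0.256]
eef_rot: [3.141, -0.0, 2.042]
ft_force: [0.6, -0.2, -0.5]
opening: 0.642
```

```bash
python3 -c "
from h import *
from cell import env
st()
c=env.camera('top'); np.savez('t3.npz',**c); im=c['image']
cv2.imwrite('pics/t3.png',cv2.resize(im[150:260,260:420],None,fx=4.5,fy=4.5,interpolation=cv2.INTER_CUBIC))
"
```

```text
t 5.75 abz [535.8 101.4 256. ] F [ 0.5 -0.4 -0.5] yaw 117.0 open 0.642 q [-0.75  0.34  0.06  1.64 -0.02  1.16 -0.21]
```

View pics/t3.png

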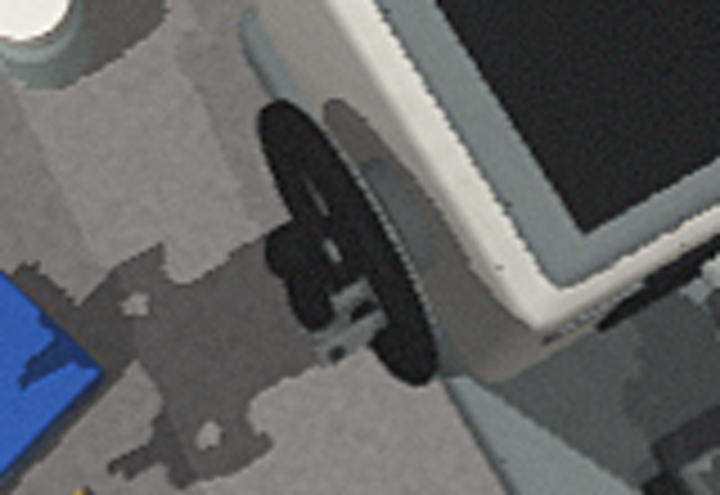

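```bash
python3 -c "
from h import *
from cell import env
from scipy.optimize import least_squares
c=load('t3.npz');P=cloud(c)@M.T*1e3
Q=P[196:216,314:334].reshape(-1,3);Q=Q[(Q[:,1]>-219)&(Q[:,2]>160)]
r=least_squares(lambda p:np.linalg.norm(Q-p,axis=1)-14,Q.mean(0)-[0,0,10],loss='soft_l1');print('ball r14',r.x,len(Q),Q.min(0),Q.max(0))
# gripper tips in the scene view
c=env.camera('scene');np.savez('s3.npz',**c);im=c['image']
P=cloud(c)@M.T*1e3
m=(abs(P[...,0]-536)<90)&(abs(P[...,1]-101)<60)&(P[...,2]>200)
Q=P[m];print(len(Q),Q.min(0))
for lo in range(250,400,8):
  k=Q[(Q[:,2]>=lo)&(Q[:,2]<lo+8)]
  if len(k): print(lo,len(k),k.min(0).round(),k.max(0).round())
v,u=np.where(m);print(u.min(),u.max(),v.min(),v.max())
y0,x0=v.min(),u.min()
cv2.imwrite('pics/s3.png',cv2.resize(im[y0:v.max()+20,x0-10:u.max()+10],None,fx=4,fy=4,interpolation=cv2.INTER_CUBIC)[:600])
print(proj(c,M.T@np.array([.5358,.1014,.256])))
"
```

```text
ball r14 [ 535.70155938 -204.39665474  162.09651153] 135 [ 522.16930294 -217.71538614  160.16797707] [ 547.91141794 -190.74839288  177.64962156]
3595 [468.07517418  66.06858799 280.04505281]
274 4 [502. 104. 280.] [564. 110. 282.]
282 45 [496.  97. 282.] [575. 119. 290.]
290 68 [495.  96. 290.] [575. 120. 298.]
298 73 [494.  96. 298.] [577. 119. 306.]
306 72 [494.  95. 306.] [574. 119. 314.]
314 59 [493.  95. 314.] [575. 122. 322.]
322 92 [478.  93. 323.] [594. 121. 330.]
330 185 [476.  93. 330.] [596. 123. 338.]
338 154 [475.  91. 338.] [597. 121. 346.]
346 200 [473.  90. 346.] [599. 126. 354.]
354 204 [472.  90. 354.] [600. 125. 362.]
362 178 [470.  90. 362.] [603. 119. 370.]
370 225 [469.  88. 370.] [602. 120. 378.]
378 341 [468.  87. 378.] [605. 123. 386.]
386 200 [471.  95. 386.] [599. 116. 394.]
394 72 [497.  95. 394.] [573. 115. 402.]
170 232 0 93
[[215.56707397  97.13044318]]
```

View pics/s3.png

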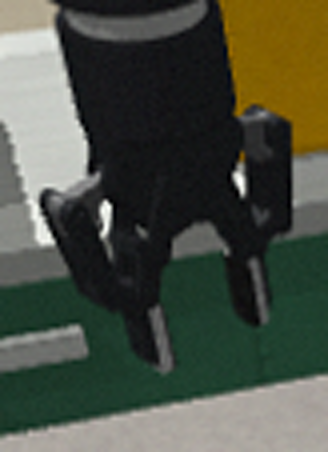

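```bash
python3 -c "
from h import *
from cell import env
st()
c=env.camera('scene');np.savez('s4.npz',**c);P=cloud(c)@M.T*1e3
m=(abs(P[...,0]-536)<90)&(abs(P[...,1]-101)<60)&(P[...,2]>200)
Q=P[m]
for lo in range(240,330,8):
  k=Q[(Q[:,2]>=lo)&(Q[:,2]<lo+8)]
  if len(k): print(lo,len(k),k.min(0).round(),k.max(0).round())
print('bench far', np.nanmedian(P[...,2][P[...,2]<15]))
im=c['image'].copy()
pts=[]
for a in (508.3,563.3):
  for z in (256,266): pts.append(proj(c,M.T@np.array([a,101.4,z])/1e3)[0])
print(np.round(pts,1))
big=cv2.resize(im[40:110,160:240],None,fx=7,fy=7,interpolation=cv2.INTER_NEAREST)
for p in pts: cv2.circle(big,tuple(int(x) for x in (np.array(p)-[160,40]+.5)*7),4,(0,0,255),-1)
cv2.imwrite('pics/s4.png',big)
c=env.camera('top');np.savez('t4.npz',**c)
P=cloud(c)@M.T*1e3
m=(abs(P[...,0]-536)<90)&(abs(P[...,1]-101)<60)&(P[...,2]>240)
print(m.sum())
st()
"
```

```text
t 5.85 abz [535.2 107.2 255.6] F [-0.3 -0.9  0.2] yaw 117.5 open 0.646 q [-0.75  0.34  0.06  1.64 -0.03  1.16 -0.21]
280 36 [496.  94. 281.] [570. 115. 288.]
288 62 [494.  93. 288.] [577. 117. 296.]
296 73 [494.  92. 296.] [575. 117. 304.]
304 73 [494.  93. 304.] [576. 116. 312.]
312 67 [493.  92. 312.] [577. 119. 320.]
320 68 [483.  90. 320.] [591. 118. 328.]
328 174 [476.  90. 328.] [597. 119. 336.]
bench far -1.5844721629434368
[[205.4 102.3]
 [204.4  98.3]
 [225.5  92.1]
 [224.7  88.1]]
16813
t 5.95 abz [535.8 100.8 255.7] F [ 0.1 -0.5  0.2] yaw 117.1 open 0.643 q [-0.75  0.34  0.06  1.64 -0.02  1.16 -0.2 ]
```

View pics/s4.png

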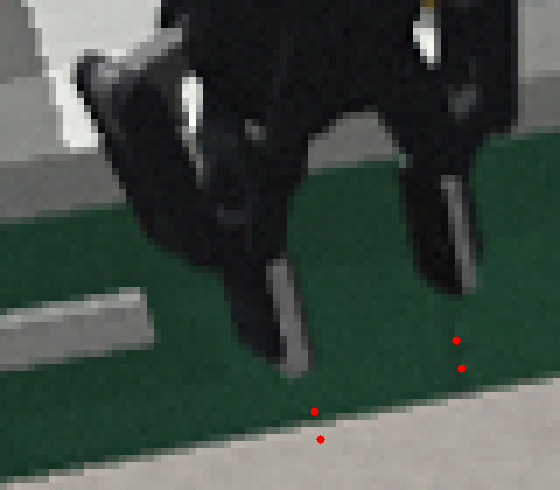

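Call:
send_rows(
  steps=[
    {"tx":-0.03,"ty":0,"tz":0,"twist":0},
    {"tx":-0.05,"ty":0,"tz":0,"twist":0},
    {"tx":-0.05,"ty":0,"tz":0,"twist":0},
    {"tx":-0.05,"ty":0,"tz":0,"twist":0},
    {"tx":-0.05,"ty":0,"tz":0,"twist":0},
    {"tx":-0.04,"ty":0,"tz":0,"twist":0},
    {"tx":-0.025,"ty":0,"tz":0.01,"twist":0},
    {"tx":-0.003,"ty":0,"tz":0.03,"twist":0},
    {"tx":0,"ty":0,"tz":0.03,"twist":0},
    {"tx":0,"ty":0,"tz":0.025,"twist":0},
    {"tx":0,"ty":0,"tz":0.005,"twist":0},
    {"tx":0,"ty":0,"tz":0,"twist":0},
  ],
)

```text
clock: 7.45
tcp_pos: [0.5678, 0.0657, 0.1563]
eef_rot: [3.141, 0.001, 2.04]
ft_force: [-0.1, -0.2, 0.2]
opening: 0.643
```

```bash
python3 -c "
from h import *
st()
"
```

```text
t 7.45 abz [ 535.7 -199.2  156.3] F [-0.2 -0.2  0.2] yaw 116.9 open 0.643 q [-0.25  0.47  0.14  1.73 -0.08  0.95  0.39]
```

Call:
send_rows(
  steps=[
    {"tx":0.0015,"ty":0,"tz":0.004,"twist":0},
    {"tx":0,"ty":0,"tz":0.003,"twist":0},
    {"tx":0,"ty":0,"tz":0,"twist":0},
  ],
)

```text
clock: 7.82
tcp_pos: [0.5668, 0.0682, 0.1489]
eef_rot: [3.141, 0.0, 2.042]
ft_force: [0.0, 0.6, 0.1]
opening: 0.642
```

Call:
send_rows(
  steps=[
    {"tx":0,"ty":0,"tz":0.003,"twist":0},
    {"tx":0,"ty":0,"tz":0.002,"twist":0},
    {"tx":0,"ty":0,"tz":0,"twist":0},
  ],
)

```text
clock: 8.2
tcp_pos: [0.5666, 0.068, 0.1436]
eef_rot: [-3.141, -0.0, 2.042]
ft_force: [-0.3, -0.1, 1.4]
opening: 0.648
```

Call:
send_rows(
  steps=[
    {"tx":0,"ty":0,"tz":0.002,"twist":0},
    {"tx":0,"ty":0,"tz":0.002,"twist":0},
    {"tx":0,"ty":0,"tz":0,"twist":0},
  ],
)

```text
clock: 8.57
tcp_pos: [0.5667, 0.068, 0.1396]
eef_rot: [-3.141, -0.0, 2.042]
ft_force: [-0.2, -0.2, 0.7]
opening: 0.644
```

No contact; close here.

Call:
send_rows(
  steps=[
    {"tx":0,"ty":0,"tz":0,"twist":0},
    {"tx":0,"ty":0,"tz":0,"twist":0},
    {"tx":0,"ty":0,"tz":0,"twist":0},
    {"tx":0,"ty":0,"tz":0,"twist":0},
  ],
  jaw=0.005,
)

```text
clock: 9.07
tcp_pos: [0.5676, 0.0684, 0.1405]
eef_rot: [3.14, 0.0, 2.042]
ft_force: [2.6, 0.7, 5.7]
opening: 0.271
```

```bash
python3 -c "
from h import *
st()
"
```

```text
t 9.07 abz [ 536.8 -196.7  140.5] F [ 2.6 -0.5  5.7] yaw 117.0 open 0.271 q [-0.26  0.49  0.14  1.75 -0.08  0.91  0.39]
```

Call:
send_rows(
  steps=[
    {"tx":0,"ty":0,"tz":0,"twist":0},
    {"tx":0,"ty":0,"tz":0,"twist":0},
    {"tx":0,"ty":0,"tz":0.002,"twist":0},
    {"tx":0,"ty":0,"tz":0.002,"twist":0},
    {"tx":0,"ty":0,"tz":0,"twist":0},
  ],
  jaw=0.045,
)

```text
clock: 9.7
tcp_pos: [0.5665, 0.068, 0.1355]
eef_rot: [-3.141, -0.0, 2.042]
ft_force: [-0.3, -0.5, 0.3]
opening: 0.526
```

Call:
send_rows(
  steps=[
    {"tx":0,"ty":0,"tz":0.002,"twist":0},
    {"tx":0,"ty":0,"tz":0.002,"twist":0},
    {"tx":0,"ty":0,"tz":0,"twist":0},
  ],
)

```text
clock: 10.07
tcp_pos: [0.5666, 0.0681, 0.1316]
eef_rot: [-3.141, -0.0, 2.042]
ft_force: [-0.3, -0.5, -0.4]
opening: 0.529
```

```bash
python3 -c "
from h import *
st()
"
```

```text
t 10.07 abz [ 535.8 -196.6  131.6] F [-0.5 -0.3 -0.4] yaw 117.0 open 0.529 q [-0.25  0.5   0.14  1.76 -0.09  0.89  0.39]
```

Call:
send_rows(
  steps=[
    {"tx":0,"ty":0,"tz":0,"twist":0},
    {"tx":0,"ty":0,"tz":0,"twist":0},
    {"tx":0,"ty":0,"tz":0,"twist":0},
    {"tx":0,"ty":0,"tz":0,"twist":0},
  ],
  jaw=0.005,
)

```text
clock: 10.58
tcp_pos: [0.5673, 0.0683, 0.1322]
eef_rot: [3.14, 0.0, 2.042]
ft_force: [1.8, 0.9, 3.1]
opening: 0.295
```

```bash
python3 -c "
from h import *
st()
"
```

```text
t 10.57 abz [ 536.5 -196.7  132.2] F [ 2.  -0.   3.1] yaw 117.0 open 0.295 q [-0.25  0.5   0.14  1.76 -0.09  0.89  0.39]
```

Call:
send_rows(
  steps=[
    {"tx":0,"ty":0,"tz":0,"twist":0},
    {"tx":0,"ty":0,"tz":0,"twist":0},
    {"tx":-0.0015,"ty":0,"tz":0.002,"twist":0},
    {"tx":-0.0015,"ty":0,"tz":0.001,"twist":0},
    {"tx":0,"ty":0,"tz":0,"twist":0},
  ],
  jaw=0.045,
)

```text
clock: 11.2
tcp_pos: [0.5681, 0.0651, 0.1286]
eef_rot: [-3.141, -0.0, 2.041]
ft_force: [0.6, -0.3, 1.4]
opening: 0.525
```

Call:
send_rows(
  steps=[
    {"tx":0,"ty":0,"tz":0,"twist":0},
    {"tx":0,"ty":0,"tz":0,"twist":0},
    {"tx":0,"ty":0,"tz":0,"twist":0},
    {"tx":0,"ty":0,"tz":0,"twist":0},
  ],
  jaw=0.005,
)

```text
clock: 11.7
tcp_pos: [0.5686, 0.0655, 0.1293]
eef_rot: [3.141, 0.0, 2.042]
ft_force: [-0.8, 1.1, 6.1]
opening: 0.302
```

```bash
python3 -c "
from h import *
st()
"
```

```text
t 11.70 abz [ 536.3 -199.7  129.3] F [-0.2  1.3  6.1] yaw 117.0 open 0.302 q [-0.25  0.5   0.14  1.76 -0.09  0.89  0.4 ]
```

Call:
send_rows(
  steps=[
    {"tx":0.003,"ty":0,"tz":0,"twist":0},
    {"tx":0.004,"ty":0,"tz":0,"twist":0},
    {"tx":0.004,"ty":-0.0005,"tz":0.001,"twist":0},
    {"tx":0.003,"ty":0,"tz":0,"twist":0},
  ],
)

```text
clock: 12.2
tcp_pos: [0.5645, 0.0743, 0.1298]
eef_rot: [3.137, 0.006, 2.039]
ft_force: [3.0, -9.5, 14.5]
opening: 0.292
```

```bash
python3 -c "
from h import *
st()
"
```

```text
t 12.20 abz [ 536.7 -190.1  129.8] F [-1.7 -9.9 14.5] yaw 116.8 open 0.292 q [-0.27  0.49  0.14  1.77 -0.08  0.88  0.38]
```

Call:
send_rows(
  steps=[
    {"tx":0.003,"ty":-0.0005,"tz":0,"twist":0},
    {"tx":0.004,"ty":-0.001,"tz":0.0,"twist":0},
    {"tx":0.004,"ty":-0.0005,"tz":0.001,"twist":0},
    {"tx":0.004,"ty":-0.001,"tz":0.001,"twist":0},
  ],
)

```text
clock: 12.7
tcp_pos: [0.5551, 0.0866, 0.1271]
eef_rot: [3.137, 0.006, 2.039]
ft_force: [7.1, -6.9, 4.8]
opening: 0.288
```

```bash
python3 -c "
from h import *
st()
"
```

```text
t 12.70 abz [ 533.9 -174.8  127.1] F [ 3.2 -9.4  4.8] yaw 116.8 open 0.288 q [-0.3   0.49  0.14  1.79 -0.08  0.86  0.35]
```

Call:
send_rows(
  steps=[
    {"tx":0.004,"ty":-0.001,"tz":0.002,"twist":0},
    {"tx":0.004,"ty":-0.001,"tz":0.002,"twist":0},
    {"tx":0.004,"ty":-0.001,"tz":0.002,"twist":0},
    {"tx":0.004,"ty":-0.0015,"tz":0.003,"twist":0},
    {"tx":0.004,"ty":-0.0015,"tz":0.003,"twist":0},
  ],
)

```text
clock: 13.32
tcp_pos: [0.5411, 0.1056, 0.1155]
eef_rot: [3.134, 0.002, 2.042]
ft_force: [6.0, 2.3, 7.8]
opening: 0.279
```

```bash
python3 -c "
from h import *
st()
"
```

```text
t 13.32 abz [ 530.1 -151.6  115.5] F [ 6.4 -0.7  7.8] yaw 117.0 open 0.279 q [-0.33  0.49  0.14  1.84 -0.09  0.82  0.32]
```

Call:
send_rows(
  steps=[
    {"tx":0.005,"ty":-0.002,"tz":0.005,"twist":0},
    {"tx":0.004,"ty":-0.002,"tz":0.005,"twist":0},
    {"tx":0.003,"ty":-0.002,"tz":0.005,"twist":0},
    {"tx":0.003,"ty":-0.002,"tz":0.005,"twist":0},
    {"tx":0,"ty":0,"tz":0,"twist":0},
  ],
)

```text
clock: 13.95
tcp_pos: [0.5227, 0.1256, 0.0947]
eef_rot: [3.136, -0.01, 2.051]
ft_force: [-4.9, 26.2, 8.1]
opening: 0.153
```

```bash
python3 -c "
from h import *
st()
"
```

```text
t 13.95 abz [ 522.7 -125.4   94.7] F [ 7.5 25.5  8.1] yaw 117.5 open 0.153 q [-0.35  0.5   0.12  1.89 -0.1   0.76  0.3 ]
```

Call:
send_rows(
  steps=[
    {"tx":0.002,"ty":0,"tz":0,"twist":0},
    {"tx":0.002,"ty":0,"tz":0,"twist":0},
    {"tx":0,"ty":0,"tz":0,"twist":0},
  ],
  jaw=0.055,
)

```text
clock: 14.32
tcp_pos: [0.5212, 0.1174, 0.0934]
eef_rot: [-3.14, 0.0, 2.041]
ft_force: [-0.2, 0.4, -0.1]
opening: 0.642
```

```bash
python3 -c "
from h import *
from cell import env
st()
c=env.camera('scene'); np.savez('s5.npz',**c); im=c['image']
cv2.imwrite('pics/s5.png',cv2.resize(im[110:260,230:400],None,fx=4,fy=4,interpolation=cv2.INTER_CUBIC))
"
```

```text
t 14.32 abz [ 517.7 -132.    93.4] F [ 0.   0.5 -0.1] yaw 116.9 open 0.642 q [-0.36  0.5   0.13  1.9  -0.09  0.75  0.3 ]
```

View pics/s5.png

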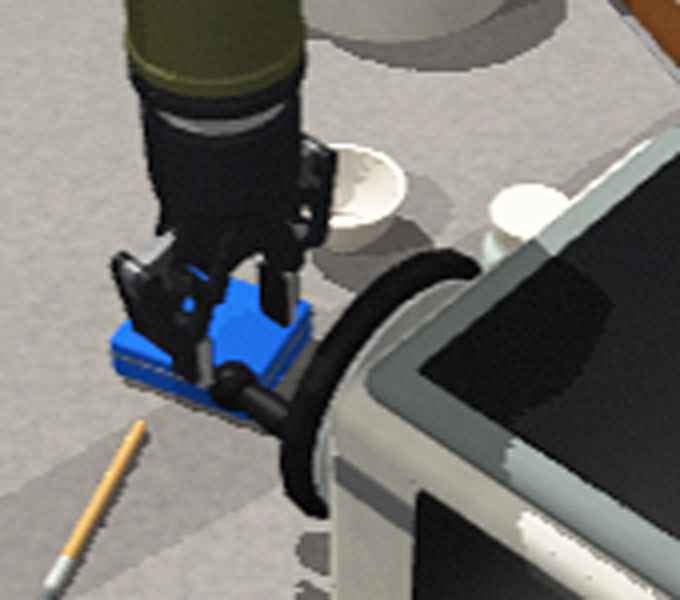

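```bash
cat >> h.py <<'E'
def ballfit(c,u,v,r=6,R=14):
    from scipy.optimize import least_squares
    P=cloud(c)@M.T*1e3;im=c["image"]
    Q=P[v-r:v+r+1,u-r:u+r+1].reshape(-1,3);k=im[v-r:v+r+1,u-r:u+r+1].reshape(-1,3).max(1)<75
    Q=Q[k&np.isfinite(Q[:,0])];med=np.median(Q,0);Q=Q[np.linalg.norm(Q-med,axis=1)<22]
    o=M@(-c["R"].T@c["t"])*1e3; d=(med-o)/np.linalg.norm(med-o)
    s=least_squares(lambda p:np.linalg.norm(Q-p,axis=1)-R,med+10*d,loss="soft_l1")
    return s.x,len(Q),np.abs(s.fun).mean()
E
python3 -c "
from h import *
c=load('s5.npz')
for r in (4,5,6): print(ballfit(c,289,206,r))
P=cloud(c)@M.T*1e3
for v in range(198,218,2): print(v,[tuple(P[v,u].round().astype(int).tolist()) for u in range(282,306,3)])
# expected for phi
for ph in (-45,-35,-25):
  p=np.radians(ph); X=np.array([528+56*np.sin(p),-134,150-56*np.cos(p)]);print(ph,X.round(),proj(c,M.T@X/1e3))
"
```

```text
(array([ 512.27660045, -137.13719961,   96.35826388]), 75, np.float64(1.4050838101422771))
(array([ 512.07087309, -137.59628625,   96.55961757]), 106, np.float64(1.7391866038173407))
(array([ 512.23512553, -138.53410788,   96.758608  ]), 125, np.float64(2.1828597623741195))
198 [(488, -145, 146), (567, -65, 30), (573, -69, 29), (577, -75, 29), (583, -80, 28), (587, -86, 30), (596, -88, 24), (610, -84, 10)]
200 [(487, -145, 141), (563, -69, 29), (516, -132, 110), (572, -80, 30), (577, -85, 29), (582, -91, 29), (594, -89, 19), (609, -84, 4)]
202 [(489, -143, 132), (-9223372036854775808, -9223372036854775808, -9223372036854775808), (-9223372036854775808, -9223372036854775808, -9223372036854775808), (517, -140, 109), (-9223372036854775808, -9223372036854775808, -9223372036854775808), (578, -94, 28), (594, -89, 12), (607, -86, -1)]
204 [(488, -144, 128), (505, -134, 108), (507, -141, 111), (514, -142, 106), (521, -145, 103), (578, -94, 21), (593, -89, 5), (601, -92, 1)]
206 [(485, -146, 125), (502, -136, 105), (506, -142, 106), (512, -145, 103), (515, -151, 106), (580, -92, 11), (590, -92
[... 248 characters left out ...]
, 104), (509, -165, 108), (514, -170, 108), (467, -227, 188)]
212 [(549, -69, -3), (550, -80, 4), (502, -144, 91), (504, -152, 96), (505, -160, 101), (506, -169, 107), (510, -174, 108), (464, -229, 187)]
214 [(543, -75, -1), (546, -83, 2), (552, -88, 1), (555, -95, 4), (502, -164, 100), (504, -170, 103), (507, -177, 106), (464, -229, 181)]
216 [(538, -81, 1), (543, -86, 0), (547, -93, 1), (552, -98, 1), (559, -101, -2), (502, -172, 100), (505, -179, 103), (460, -232, 181)]
-45 [ 488. -134.  110.] [[279.52153068 207.23751057]]
-35 [ 496. -134.  104.] [[282.21661132 207.31977446]]
-25 [ 504. -134.   99.] [[285.14468276 206.72202785]]<string>:6: RuntimeWarning: invalid value encountered in cast
```

Call:
send_rows(
  steps=[
    {"tx":-0.002,"ty":-0.006,"tz":0,"twist":0},
    {"tx":-0.002,"ty":0,"tz":0.01,"twist":0},
    {"tx":0,"ty":0,"tz":0.015,"twist":0},
    {"tx":0,"ty":0,"tz":0.014,"twist":0},
    {"tx":0,"ty":0,"tz":0,"twist":0},
  ],
)

```text
clock: 15.0
tcp_pos: [0.5171, 0.1116, 0.0531]
eef_rot: [-3.139, -0.001, 2.042]
ft_force: [-0.2, 0.2, -0.0]
opening: 0.645
```

```bash
python3 -c "
from h import *
st()
"
```

```text
t 15.00 abz [ 511.4 -135.3   53.1] F [-0.1  0.3 -0. ] yaw 117.0 open 0.645 q [-0.34  0.55  0.12  1.95 -0.1   0.65  0.32]
```

Call:
send_rows(
  steps=[
    {"tx":0,"ty":0,"tz":0,"twist":0},
    {"tx":0,"ty":0,"tz":0,"twist":0},
    {"tx":0,"ty":0,"tz":0,"twist":0},
    {"tx":0,"ty":0,"tz":0,"twist":0},
  ],
  jaw=0.005,
)

```text
clock: 15.5
tcp_pos: [0.518, 0.1118, 0.055]
eef_rot: [-3.142, -0.0, 2.042]
ft_force: [-1.1, 0.1, 0.2]
opening: 0.292
```

```bash
python3 -c "
from h import *
from cell import env
st()
c=env.camera('scene'); np.savez('s6.npz',**c); im=c['image']
cv2.imwrite('pics/s6.png',cv2.resize(im[110:260,230:400],None,fx=4,fy=4,interpolation=cv2.INTER_CUBIC))
"
```

```text
t 15.50 abz [ 512.3 -135.6   55. ] F [-0.9  0.6  0.2] yaw 117.0 open 0.292 q [-0.34  0.54  0.12  1.95 -0.1   0.65  0.32]
```

View pics/s6.png

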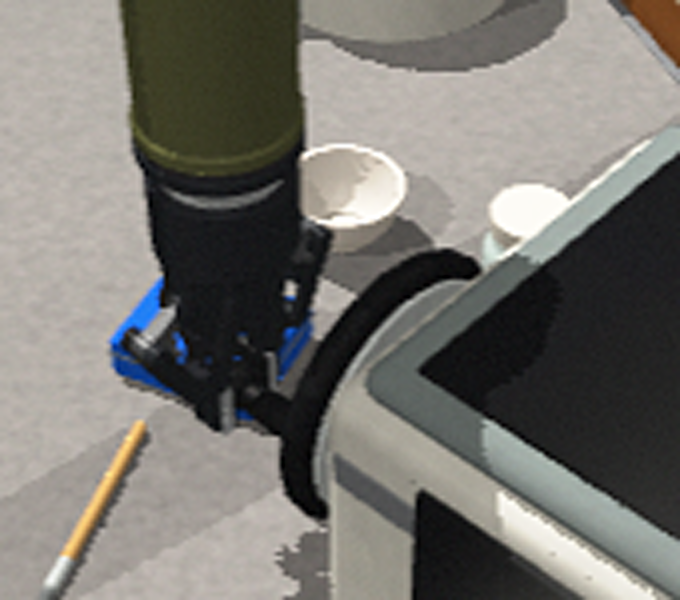

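```bash
cat >> h.py <<'E'
def crank(a,z,n,step,ac=528.,zc=108.7,r=56.):
    # rows from present (a,z) mm
    ph=np.degrees(np.arctan2(a-ac,zc-z)); print("phi %.1f radius %.1f"%(ph,np.hypot(a-ac,zc-z)))
    import json;out=[];pa,pz=a,z
    for i in range(1,n+1):
        p=np.radians(ph+step*i); na,nz=ac+r*np.sin(p),zc-r*np.cos(p)
        dy=round((na-pa)/1e3,4);dz=round(-(nz-pz)/1e3,4); out.append({"tx":0,"ty":dy,"tz":dz,"twist":0}); pa+=dy*1e3;pz-=dz*1e3
    print(json.dumps(out)); print("end phi %.1f"%(ph+step*n))
E
python3 -c "
from h import *
crank(512.3,55,8,5)"
```

```text
phi -16.3 radius 55.9
[{"tx": 0, "ty": 0.0047, "tz": 0.0012, "twist": 0}, {"tx": 0, "ty": 0.0049, "tz": 0.0008, "twist": 0}, {"tx": 0, "ty": 0.0048, "tz": 0.0003, "twist": 0}, {"tx": 0, "ty": 0.0049, "tz": -0.0001, "twist": 0}, {"tx": 0, "ty": 0.0049, "tz": -0.0005, "twist": 0}, {"tx": 0, "ty": 0.0048, "tz": -0.001, "twist": 0}, {"tx": 0, "ty": 0.0047, "tz": -0.0014, "twist": 0}, {"tx": 0, "ty": 0.0045, "tz": -0.0017, "twist": 0}]
end phi 23.7
```

Call:
send_rows(
  steps=[
    {"tx":0,"ty":0.0047,"tz":0.0012,"twist":0},
    {"tx":0,"ty":0.0049,"tz":0.0008,"twist":0},
    {"tx":0,"ty":0.0048,"tz":0.0003,"twist":0},
    {"tx":0,"ty":0.0049,"tz":-0.0001,"twist":0},
    {"tx":0,"ty":0.0049,"tz":-0.0005,"twist":0},
    {"tx":0,"ty":0.0048,"tz":-0.001,"twist":0},
    {"tx":0,"ty":0.0047,"tz":-0.0014,"twist":0},
    {"tx":0,"ty":0.0045,"tz":-0.0017,"twist":0},
  ],
)

```text
clock: 16.55
tcp_pos: [0.5524, 0.1295, 0.0571]
eef_rot: [-3.141, -0.0, 2.042]
ft_force: [-2.7, 0.8, -5.0]
opening: 0.297
```

```bash
python3 -c "
from h import *
st()
"
```

```text
t 16.55 abz [ 551.  -135.4   57.1] F [-2.  2. -5.] yaw 117.0 open 0.297 q [-0.35  0.59  0.12  1.85 -0.1   0.71  0.3 ]
```

```bash
python3 -c "
from h import *
crank(551,57.1,12,7)"
```

```text
phi 24.0 radius 56.5
[{"tx": 0, "ty": 0.0059, "tz": -0.0036, "twist": 0}, {"tx": 0, "ty": 0.0056, "tz": -0.0039, "twist": 0}, {"tx": 0, "ty": 0.0051, "tz": -0.0045, "twist": 0}, {"tx": 0, "ty": 0.0045, "tz": -0.0051, "twist": 0}, {"tx": 0, "ty": 0.0039, "tz": -0.0057, "twist": 0}, {"tx": 0, "ty": 0.0032, "tz": -0.006, "twist": 0}, {"tx": 0, "ty": 0.0024, "tz": -0.0064, "twist": 0}, {"tx": 0, "ty": 0.0016, "tz": -0.0067, "twist": 0}, {"tx": 0, "ty": 0.0007, "tz": -0.0068, "twist": 0}, {"tx": 0, "ty": -0.0, "tz": -0.0068, "twist": 0}, {"tx": 0, "ty": -0.0009, "tz": -0.0068, "twist": 0}, {"tx": 0, "ty": -0.0017, "tz": -0.0066, "twist": 0}]
end phi 108.0
```

Call:
send_rows(
  steps=[
    {"tx":0,"ty":0.0059,"tz":-0.0036,"twist":0},
    {"tx":0,"ty":0.0056,"tz":-0.0039,"twist":0},
    {"tx":0,"ty":0.0051,"tz":-0.0045,"twist":0},
    {"tx":0,"ty":0.0045,"tz":-0.0051,"twist":0},
    {"tx":0,"ty":0.0039,"tz":-0.0057,"twist":0},
    {"tx":0,"ty":0.0032,"tz":-0.006,"twist":0},
    {"tx":0,"ty":0.0024,"tz":-0.0064,"twist":0},
    {"tx":0,"ty":0.0016,"tz":-0.0067,"twist":0},
    {"tx":0,"ty":0.0007,"tz":-0.0068,"twist":0},
    {"tx":0,"ty":0,"tz":-0.0068,"twist":0},
    {"tx":0,"ty":-0.0009,"tz":-0.0068,"twist":0},
    {"tx":0,"ty":-0.0017,"tz":-0.0066,"twist":0},
  ],
)

```text
clock: 18.05
tcp_pos: [0.5806, 0.1439, 0.1277]
eef_rot: [3.138, -0.0, 2.042]
ft_force: [1.5, 4.3, -2.9]
opening: 0.293
```

```bash
python3 -c "
from h import *
st()
"
```

```text
t 18.05 abz [ 582.7 -135.3  127.7] F [ 3.2  3.1 -2.9] yaw 117.0 open 0.293 q [-0.37  0.54  0.14  1.69 -0.09  0.91  0.27]
```

```bash
python3 -c "
from h import *
from scipy.optimize import least_squares
p=np.array([[512.3,55],[551,57.1],[582.7,127.7]])
s=least_squares(lambda c:np.linalg.norm(p-c,axis=1)-56,[528,109]);print(s.x,s.fun)
crank(582.7,127.7,12,7.5,529,109.5)"
```

```text
[529.79241278 108.60152626] [ 0.38358025 -0.30288192  0.24912875]
phi 108.7 radius 56.7
[{"tx": 0, "ty": -0.0035, "tz": -0.0065, "twist": 0}, {"tx": 0, "ty": -0.0036, "tz": -0.0064, "twist": 0}, {"tx": 0, "ty": -0.0045, "tz": -0.0058, "twist": 0}, {"tx": 0, "ty": -0.0052, "tz": -0.0052, "twist": 0}, {"tx": 0, "ty": -0.0058, "tz": -0.0044, "twist": 0}, {"tx": 0, "ty": -0.0063, "tz": -0.0037, "twist": 0}, {"tx": 0, "ty": -0.0068, "tz": -0.0028, "twist": 0}, {"tx": 0, "ty": -0.007, "tz": -0.0019, "twist": 0}, {"tx": 0, "ty": -0.0073, "tz": -0.001, "twist": 0}, {"tx": 0, "ty": -0.0073, "tz": 0.0, "twist": 0}, {"tx": 0, "ty": -0.0073, "tz": 0.001, "twist": 0}, {"tx": 0, "ty": -0.0071, "tz": 0.0019, "twist": 0}]
end phi 198.7
```

Call:
send_rows(
  steps=[
    {"tx":0,"ty":-0.0028,"tz":-0.0065,"twist":0},
    {"tx":0,"ty":-0.0036,"tz":-0.0064,"twist":0},
    {"tx":0,"ty":-0.0045,"tz":-0.0058,"twist":0},
    {"tx":0,"ty":-0.0052,"tz":-0.0052,"twist":0},
    {"tx":0,"ty":-0.0058,"tz":-0.0044,"twist":0},
    {"tx":0,"ty":-0.0063,"tz":-0.0037,"twist":0},
    {"tx":0,"ty":-0.0068,"tz":-0.0028,"twist":0},
    {"tx":0,"ty":-0.007,"tz":-0.0019,"twist":0},
    {"tx":0,"ty":-0.0073,"tz":-0.001,"twist":0},
    {"tx":0,"ty":-0.0073,"tz":0.0,"twist":0},
    {"tx":0,"ty":-0.0073,"tz":0.001,"twist":0},
    {"tx":0,"ty":-0.0071,"tz":0.0019,"twist":0},
  ],
)

```text
clock: 19.55
tcp_pos: [0.5154, 0.1104, 0.1609]
eef_rot: [-3.142, -0.0, 2.042]
ft_force: [0.9, 4.9, 0.9]
opening: 0.297
```

```bash
python3 -c "
from h import *
st()
"
```

```text
t 19.55 abz [ 509.4 -135.6  160.9] F [3.  4.  0.9] yaw 117.0 open 0.297 q [-0.36  0.4   0.15  1.83 -0.07  0.91  0.29]
```

```bash
python3 -c "
from h import *
crank(509.4,160.9,12,7.5,529.5,108.7)"
```

```text
phi -158.9 radius 55.9
[{"tx": 0, "ty": -0.0067, "tz": 0.003, "twist": 0}, {"tx": 0, "ty": -0.0062, "tz": 0.0039, "twist": 0}, {"tx": 0, "ty": -0.0056, "tz": 0.0047, "twist": 0}, {"tx": 0, "ty": -0.005, "tz": 0.0054, "twist": 0}, {"tx": 0, "ty": -0.0042, "tz": 0.006, "twist": 0}, {"tx": 0, "ty": -0.0034, "tz": 0.0065, "twist": 0}, {"tx": 0, "ty": -0.0025, "tz": 0.0069, "twist": 0}, {"tx": 0, "ty": -0.0016, "tz": 0.0071, "twist": 0}, {"tx": 0, "ty": -0.0007, "tz": 0.0073, "twist": 0}, {"tx": 0, "ty": 0.0003, "tz": 0.0073, "twist": 0}, {"tx": 0, "ty": 0.0013, "tz": 0.0072, "twist": 0}, {"tx": 0, "ty": 0.0021, "tz": 0.007, "twist": 0}]
end phi -68.9
```

Call:
send_rows(
  steps=[
    {"tx":0,"ty":-0.0067,"tz":0.003,"twist":0},
    {"tx":0,"ty":-0.0062,"tz":0.0039,"twist":0},
    {"tx":0,"ty":-0.0056,"tz":0.0047,"twist":0},
    {"tx":0,"ty":-0.005,"tz":0.0054,"twist":0},
    {"tx":0,"ty":-0.0042,"tz":0.006,"twist":0},
    {"tx":0,"ty":-0.0034,"tz":0.0065,"twist":0},
    {"tx":0,"ty":-0.0025,"tz":0.0069,"twist":0},
    {"tx":0,"ty":-0.0016,"tz":0.0071,"twist":0},
    {"tx":0,"ty":-0.0007,"tz":0.0073,"twist":0},
    {"tx":0,"ty":0.0003,"tz":0.0073,"twist":0},
    {"tx":0,"ty":0.0013,"tz":0.0072,"twist":0},
    {"tx":0,"ty":0.0021,"tz":0.007,"twist":0},
  ],
)

```text
clock: 21.05
tcp_pos: [0.4871, 0.0959, 0.0881]
eef_rot: [-3.141, 0.0, 2.042]
ft_force: [-1.0, 1.9, 1.8]
opening: 0.294
```

```bash
python3 -c "
from h import *
st()
"
```

```text
t 21.05 abz [ 477.6 -135.7   88.1] F [-0.   2.1  1.8] yaw 117.0 open 0.294 q [-0.34  0.46  0.13  2.   -0.09  0.69  0.33]
```

```bash
python3 -c "
from h import *
crank(477.6,88.1,6,5.5,529.5,108.7)"
```

```text
phi -68.4 radius 55.8
[{"tx": 0, "ty": 0.0021, "tz": 0.005, "twist": 0}, {"tx": 0, "ty": 0.0026, "tz": 0.0046, "twist": 0}, {"tx": 0, "ty": 0.0032, "tz": 0.0044, "twist": 0}, {"tx": 0, "ty": 0.0035, "tz": 0.0041, "twist": 0}, {"tx": 0, "ty": 0.0039, "tz": 0.0037, "twist": 0}, {"tx": 0, "ty": 0.0042, "tz": 0.0033, "twist": 0}]
end phi -35.4
```

Call:
send_rows(
  steps=[
    {"tx":0,"ty":0.0021,"tz":0.005,"twist":0},
    {"tx":0,"ty":0.0026,"tz":0.0046,"twist":0},
    {"tx":0,"ty":0.0032,"tz":0.0044,"twist":0},
    {"tx":0,"ty":0.0035,"tz":0.0041,"twist":0},
    {"tx":0,"ty":0.0039,"tz":0.0037,"twist":0},
    {"tx":0,"ty":0.0042,"tz":0.0033,"twist":0},
    {"tx":0,"ty":0,"tz":0,"twist":0},
  ],
)

```text
clock: 21.92
tcp_pos: [0.5049, 0.105, 0.0631]
eef_rot: [-3.141, 0.0, 2.042]
ft_force: [-1.7, 1.6, -2.0]
opening: 0.29
```

```bash
cat >> h.py <<'E'
def tang(ac=529.5,zc=108.7):
    from cell import env
    s=env.read_state(); p=M@s["tcp_pos"]*1e3; f=M@s["ft_force"]
    ph=np.arctan2(p[0]-ac,zc-p[2]); t=np.array([np.cos(ph),0,np.sin(ph)]); n=np.array([np.sin(ph),0,-np.cos(ph)])
    print("t %.2f a %.1f z %.1f phi %.1f r %.1f  Ftan(resisting) %.1f Frad %.1f open %.3f"%(s["clock"],p[0],p[2],np.degrees(ph),np.hypot(p[0]-ac,zc-p[2]),-f@t,f@n,s["opening"]))
    return p[0],p[2]
E
python3 -c "
from h import *
a,z=tang()
crank(a,z,10,2.0,529.5,108.7)
"
```

```text
t 21.93 a 497.5 z 63.1 phi -35.0 r 55.7  Ftan(resisting) -0.5 Frad 2.1 open 0.290
phi -35.0 radius 55.7
[{"tx": 0, "ty": 0.0014, "tz": 0.0013, "twist": 0}, {"tx": 0, "ty": 0.0017, "tz": 0.0011, "twist": 0}, {"tx": 0, "ty": 0.0017, "tz": 0.001, "twist": 0}, {"tx": 0, "ty": 0.0017, "tz": 0.0009, "twist": 0}, {"tx": 0, "ty": 0.0018, "tz": 0.0008, "twist": 0}, {"tx": 0, "ty": 0.0018, "tz": 0.0008, "twist": 0}, {"tx": 0, "ty": 0.0018, "tz": 0.0008, "twist": 0}, {"tx": 0, "ty": 0.0018, "tz": 0.0006, "twist": 0}, {"tx": 0, "ty": 0.0019, "tz": 0.0006, "twist": 0}, {"tx": 0, "ty": 0.0018, "tz": 0.0006, "twist": 0}]
end phi -15.0
```

Call:
send_rows(
  steps=[
    {"tx":0,"ty":0.0014,"tz":0.0013,"twist":0},
    {"tx":0,"ty":0.0017,"tz":0.0011,"twist":0},
    {"tx":0,"ty":0.0017,"tz":0.001,"twist":0},
    {"tx":0,"ty":0.0017,"tz":0.0009,"twist":0},
  ],
)

```text
clock: 22.42
tcp_pos: [0.5102, 0.1078, 0.0591]
eef_rot: [-3.141, -0.0, 2.042]
ft_force: [-3.9, 1.2, -0.4]
opening: 0.289
```

```bash
python3 -c "
from h import *
a,z=tang()
"
```

```text
t 22.43 a 503.6 z 59.1 phi -27.6 r 56.0  Ftan(resisting) 2.4 Frad 1.7 open 0.289
```

Call:
send_rows(
  steps=[
    {"tx":0,"ty":0.0018,"tz":0.0008,"twist":0},
  ],
)

```text
clock: 22.55
tcp_pos: [0.5119, 0.1086, 0.0583]
eef_rot: [-3.141, -0.0, 2.042]
ft_force: [-4.4, 0.8, -1.4]
opening: 0.292
```

```bash
python3 -c "
from h import *
a,z=tang()
"
```

```text
t 22.55 a 505.4 z 58.3 phi -25.6 r 55.9  Ftan(resisting) 2.6 Frad 2.8 open 0.292
```

Call:
send_rows(
  steps=[
    {"tx":0,"ty":0.0018,"tz":0.0008,"twist":0},
  ],
)

```text
clock: 22.68
tcp_pos: [0.5135, 0.1094, 0.0574]
eef_rot: [-3.141, -0.0, 2.042]
ft_force: [-3.3, 0.3, -1.6]
opening: 0.291
```

```bash
python3 -c "
from h import *
a,z=tang()
"
```

```text
t 22.68 a 507.2 z 57.4 phi -23.5 r 55.9  Ftan(resisting) 1.9 Frad 2.6 open 0.291
```

Call:
send_rows(
  steps=[
    {"tx":0,"ty":0.0018,"tz":0.0007,"twist":0},
  ],
)

```text
clock: 22.8
tcp_pos: [0.5151, 0.1103, 0.0568]
eef_rot: [-3.141, -0.0, 2.042]
ft_force: [-4.1, 0.3, -2.0]
opening: 0.291
```

Call:
send_rows(
  steps=[
    {"tx":0,"ty":0.0018,"tz":0.0006,"twist":0},
  ],
)

```text
clock: 22.92
tcp_pos: [0.5167, 0.1111, 0.0561]
eef_rot: [-3.141, -0.0, 2.042]
ft_force: [-4.4, 0.5, -2.6]
opening: 0.295
```

Call:
send_rows(
  steps=[
    {"tx":0,"ty":0.0018,"tz":0.0006,"twist":0},
  ],
)

```text
clock: 23.05
tcp_pos: [0.5183, 0.1119, 0.0555]
eef_rot: [-3.141, -0.0, 2.042]
ft_force: [-5.2, 0.7, -3.0]
opening: 0.293
```

Call:
send_rows(
  steps=[
    {"tx":0,"ty":0.0018,"tz":0.0005,"twist":0},
  ],
)

```text
clock: 23.18
tcp_pos: [0.5199, 0.1128, 0.0551]
eef_rot: [-3.141, -0.0, 2.042]
ft_force: [-4.7, 0.8, -2.2]
opening: 0.292
```

Call:
send_rows(
  steps=[
    {"tx":0,"ty":0.0018,"tz":0.0004,"twist":0},
  ],
)

```text
clock: 23.3
tcp_pos: [0.5216, 0.1136, 0.0547]
eef_rot: [-3.141, -0.0, 2.042]
ft_force: [-4.1, 0.6, -4.2]
opening: 0.292
```

Call:
send_rows(
  steps=[
    {"tx":0,"ty":0.0018,"tz":0.0003,"twist":0},
  ],
)

```text
clock: 23.42
tcp_pos: [0.5231, 0.1144, 0.0544]
eef_rot: [-3.141, -0.0, 2.042]
ft_force: [-3.6, 0.7, -5.3]
opening: 0.296
```

Call:
send_rows(
  steps=[
    {"tx":0,"ty":0.0018,"tz":0.0001,"twist":0},
  ],
)

```text
clock: 23.55
tcp_pos: [0.5247, 0.1152, 0.0542]
eef_rot: [-3.141, -0.0, 2.042]
ft_force: [-4.3, 1.2, -4.9]
opening: 0.292
```

```bash
python3 -c "
from h import *
a,z=tang()
"
```

```text
t 23.55 a 519.8 z 54.2 phi -10.1 r 55.3  Ftan(resisting) 2.4 Frad 5.4 open 0.292
```

Call:
send_rows(
  steps=[
    {"tx":0,"ty":0.0018,"tz":0.0003,"twist":0},
  ],
)

```text
clock: 23.68
tcp_pos: [0.5263, 0.116, 0.0539]
eef_rot: [-3.141, -0.0, 2.042]
ft_force: [-5.6, 1.1, -6.0]
opening: 0.291
```

Call:
send_rows(
  steps=[
    {"tx":0,"ty":0.0018,"tz":0.0001,"twist":0},
  ],
)

```text
clock: 23.8
tcp_pos: [0.5279, 0.1169, 0.0538]
eef_rot: [-3.141, -0.0, 2.042]
ft_force: [-4.3, 0.9, -6.6]
opening: 0.297
```

Call:
send_rows(
  steps=[
    {"tx":0,"ty":0.0018,"tz":0,"twist":0},
  ],
)

```text
clock: 23.92
tcp_pos: [0.5295, 0.1177, 0.0538]
eef_rot: [-3.141, -0.0, 2.042]
ft_force: [-5.1, 1.7, -6.8]
opening: 0.291
```

Call:
send_rows(
  steps=[
    {"tx":0,"ty":0.0018,"tz":0,"twist":0},
  ],
)

```text
clock: 24.05
tcp_pos: [0.5312, 0.1185, 0.0538]
eef_rot: [-3.141, -0.0, 2.042]
ft_force: [-4.2, 1.3, -7.8]
opening: 0.297
```

Call:
send_rows(
  steps=[
    {"tx":0,"ty":0.0018,"tz":0,"twist":0},
  ],
)

```text
clock: 24.18
tcp_pos: [0.5329, 0.1194, 0.0539]
eef_rot: [-3.141, -0.0, 2.042]
ft_force: [-3.9, 1.4, -8.7]
opening: 0.295
```

```bash
python3 -c "
from h import *
a,z=tang()
"
```

```text
t 24.18 a 529.0 z 53.9 phi -0.6 r 54.8  Ftan(resisting) 2.8 Frad 8.7 open 0.295
```

Call:
send_rows(
  steps=[
    {"tx":0,"ty":0.0018,"tz":0.0006,"twist":0},
  ],
)

```text
clock: 24.3
tcp_pos: [0.5347, 0.1203, 0.0534]
eef_rot: [3.141, -0.0, 2.042]
ft_force: [-3.0, 1.5, -5.9]
opening: 0.297
```

Call:
send_rows(
  steps=[
    {"tx":0,"ty":0.0018,"tz":0,"twist":0},
  ],
)

```text
clock: 24.42
tcp_pos: [0.5364, 0.1212, 0.0536]
eef_rot: [3.141, -0.0, 2.042]
ft_force: [-4.5, 2.6, -6.7]
opening: 0.292
```

Call:
send_rows(
  steps=[
    {"tx":0,"ty":0.0018,"tz":-0.0001,"twist":0},
  ],
)

```text
clock: 24.55
tcp_pos: [0.538, 0.122, 0.0536]
eef_rot: [3.141, -0.0, 2.042]
ft_force: [-3.9, 2.0, -6.8]
opening: 0.298
```

Call:
send_rows(
  steps=[
    {"tx":0,"ty":0.0018,"tz":-0.0001,"twist":0},
  ],
)

```text
clock: 24.68
tcp_pos: [0.5395, 0.1228, 0.0538]
eef_rot: [3.141, -0.0, 2.042]
ft_force: [-3.8, 3.1, -5.7]
opening: 0.293
```

Call:
send_rows(
  steps=[
    {"tx":0,"ty":0.0018,"tz":-0.0002,"twist":0},
  ],
)

```text
clock: 24.8
tcp_pos: [0.5411, 0.1236, 0.0539]
eef_rot: [3.141, -0.0, 2.042]
ft_force: [-3.8, 2.9, -6.2]
opening: 0.29
```

Call:
send_rows(
  steps=[
    {"tx":0,"ty":0.0018,"tz":-0.0003,"twist":0},
  ],
)

```text
clock: 24.92
tcp_pos: [0.5427, 0.1244, 0.0542]
eef_rot: [3.141, -0.0, 2.042]
ft_force: [-3.0, 3.3, -5.3]
opening: 0.291
```

```bash
python3 -c "
from h import *
a,z=tang()
"
```

```text
t 24.93 a 540.0 z 54.2 phi 10.9 r 55.5  Ftan(resisting) 2.2 Frad 5.0 open 0.291
```

Call:
send_rows(
  steps=[
    {"tx":0,"ty":0.0018,"tz":-0.0003,"twist":0},
  ],
)

```text
clock: 25.05
tcp_pos: [0.5443, 0.1253, 0.0546]
eef_rot: [3.141, -0.0, 2.042]
ft_force: [-3.6, 3.5, -5.3]
opening: 0.296
```

Call:
send_rows(
  steps=[
    {"tx":0,"ty":0.0018,"tz":-0.0004,"twist":0},
  ],
)

```text
clock: 25.18
tcp_pos: [0.546, 0.1261, 0.055]
eef_rot: [3.141, -0.0, 2.042]
ft_force: [-3.8, 3.9, -4.7]
opening: 0.293
```

Call:
send_rows(
  steps=[
    {"tx":0,"ty":0.0018,"tz":-0.0005,"twist":0},
  ],
)

```text
clock: 25.3
tcp_pos: [0.5476, 0.1269, 0.0555]
eef_rot: [3.141, -0.0, 2.042]
ft_force: [-3.5, 3.0, -5.6]
opening: 0.295
```

Call:
send_rows(
  steps=[
    {"tx":0,"ty":0.0018,"tz":-0.0006,"twist":0},
  ],
)

```text
clock: 25.42
tcp_pos: [0.5493, 0.1278, 0.0561]
eef_rot: [3.141, -0.0, 2.042]
ft_force: [-4.6, 4.0, -5.5]
opening: 0.294
```

Call:
send_rows(
  steps=[
    {"tx":0,"ty":0.0018,"tz":-0.0007,"twist":0},
  ],
)

```text
clock: 25.55
tcp_pos: [0.5508, 0.1286, 0.0567]
eef_rot: [3.141, -0.0, 2.042]
ft_force: [-3.4, 3.6, -5.8]
opening: 0.298
```

```bash
python3 -c "
from h import *
a,z=tang()
"
```

```text
t 25.55 a 549.2 z 56.7 phi 20.7 r 55.6  Ftan(resisting) 3.4 Frad 5.0 open 0.298
```

Call:
send_rows(
  steps=[
    {"tx":0,"ty":0.0017,"tz":-0.0007,"twist":0},
  ],
)

```text
clock: 25.68
tcp_pos: [0.5524, 0.1294, 0.0574]
eef_rot: [3.141, -0.0, 2.042]
ft_force: [-3.1, 4.7, -6.0]
opening: 0.298
```

Call:
send_rows(
  steps=[
    {"tx":0,"ty":0.0017,"tz":-0.0007,"twist":0},
  ],
)

```text
clock: 25.8
tcp_pos: [0.5539, 0.1301, 0.0581]
eef_rot: [3.141, -0.0, 2.042]
ft_force: [-2.9, 3.5, -5.1]
opening: 0.292
```

Call:
send_rows(
  steps=[
    {"tx":0,"ty":0.0017,"tz":-0.0008,"twist":0},
  ],
)

```text
clock: 25.92
tcp_pos: [0.5554, 0.131, 0.0589]
eef_rot: [3.141, -0.0, 2.042]
ft_force: [-2.5, 3.6, -6.3]
opening: 0.295
```

```bash
python3 -c "
from h import *
a,z=tang()
"
```

```text
t 25.93 a 554.3 z 58.9 phi 26.5 r 55.6  Ftan(resisting) 3.3 Frad 5.3 open 0.295
```

Call:
send_rows(
  steps=[
    {"tx":0,"ty":0.0017,"tz":-0.0008,"twist":0},
  ],
)

```text
clock: 26.05
tcp_pos: [0.5571, 0.1318, 0.0598]
eef_rot: [3.141, -0.0, 2.042]
ft_force: [-3.1, 4.9, -6.0]
opening: 0.292
```

Call:
send_rows(
  steps=[
    {"tx":0,"ty":0.0017,"tz":-0.0009,"twist":0},
  ],
)

```text
clock: 26.18
tcp_pos: [0.5586, 0.1326, 0.0607]
eef_rot: [3.141, -0.0, 2.042]
ft_force: [-2.7, 5.3, -5.9]
opening: 0.294
```

```bash
python3 -c "
from h import *
a,z=tang()
"
```

```text
t 26.18 a 557.9 z 60.7 phi 30.6 r 55.8  Ftan(resisting) 3.0 Frad 5.1 open 0.294
```

Call:
send_rows(
  steps=[
    {"tx":0,"ty":0.0016,"tz":-0.0009,"twist":0},
  ],
)

```text
clock: 26.3
tcp_pos: [0.5601, 0.1333, 0.0617]
eef_rot: [3.14, -0.0, 2.042]
ft_force: [-3.0, 4.2, -4.7]
opening: 0.295
```

```bash
python3 -c "
from h import *
a,z=tang()
"
```

```text
t 26.30 a 559.6 z 61.7 phi 32.6 r 55.8  Ftan(resisting) 3.2 Frad 3.5 open 0.295
```

Call:
send_rows(
  steps=[
    {"tx":0,"ty":0.0016,"tz":-0.001,"twist":0},
  ],
)

```text
clock: 26.42
tcp_pos: [0.5615, 0.1341, 0.0627]
eef_rot: [3.14, -0.0, 2.042]
ft_force: [-2.1, 4.0, -4.9]
opening: 0.292
```

```bash
python3 -c "
from h import *
a,z=tang()
"
```

```text
t 26.43 a 561.2 z 62.7 phi 34.6 r 55.9  Ftan(resisting) 2.9 Frad 4.0 open 0.292
```

Call:
send_rows(
  steps=[
    {"tx":0,"ty":0.0016,"tz":-0.0011,"twist":0},
  ],
)

```text
clock: 26.55
tcp_pos: [0.563, 0.1348, 0.0638]
eef_rot: [3.14, -0.0, 2.042]
ft_force: [-2.7, 3.9, -5.2]
opening: 0.295
```

```bash
python3 -c "
from h import *
a,z=tang()
"
```

```text
t 26.55 a 562.8 z 63.8 phi 36.6 r 55.9  Ftan(resisting) 3.5 Frad 3.8 open 0.295
```

Call:
send_rows(
  steps=[
    {"tx":0,"ty":0.0015,"tz":-0.0012,"twist":0},
  ],
)

```text
clock: 26.68
tcp_pos: [0.5644, 0.1355, 0.065]
eef_rot: [3.14, -0.0, 2.042]
ft_force: [-2.0, 4.2, -5.3]
opening: 0.293
```

```bash
python3 -c "
from h import *
a,z=tang()
"
```

```text
t 26.68 a 564.4 z 65.0 phi 38.6 r 55.9  Ftan(resisting) 3.2 Frad 4.2 open 0.293
```

Call:
send_rows(
  steps=[
    {"tx":0,"ty":0.0015,"tz":-0.0012,"twist":0},
  ],
)

```text
clock: 26.8
tcp_pos: [0.5658, 0.1363, 0.0662]
eef_rot: [3.14, -0.0, 2.042]
ft_force: [-1.5, 4.6, -5.7]
opening: 0.293
```

```bash
python3 -c "
from h import *
a,z=tang()
"
```

```text
t 26.80 a 566.0 z 66.2 phi 40.7 r 56.0  Ftan(resisting) 3.1 Frad 4.8 open 0.293
```

Call:
send_rows(
  steps=[
    {"tx":0,"ty":0.0014,"tz":-0.0012,"twist":0},
  ],
)

```text
clock: 26.92
tcp_pos: [0.567, 0.1369, 0.0675]
eef_rot: [3.14, -0.0, 2.042]
ft_force: [-2.1, 5.0, -4.5]
opening: 0.291
```

```bash
python3 -c "
from h import *
a,z=tang()
"
```

```text
t 26.93 a 567.4 z 67.5 phi 42.6 r 56.0  Ftan(resisting) 2.7 Frad 3.6 open 0.291
```

Call:
send_rows(
  steps=[
    {"tx":0,"ty":0.0014,"tz":-0.0013,"twist":0},
  ],
)

```text
clock: 27.05
tcp_pos: [0.5675, 0.1372, 0.0684]
eef_rot: [-3.141, -0.0, 2.042]
ft_force: [-4.5, 2.7, -8.4]
opening: 0.293
```

```bash
python3 -c "
from h import *
a,z=tang()
"
```

```text
t 27.05 a 567.9 z 68.4 phi 43.6 r 55.7  Ftan(resisting) 7.8 Frad 4.2 open 0.293
```

Call:
send_rows(
  steps=[
    {"tx":0,"ty":0.0005,"tz":-0.0005,"twist":0},
  ],
)

```text
clock: 27.18
tcp_pos: [0.5675, 0.1372, 0.0686]
eef_rot: [-3.141, -0.0, 2.042]
ft_force: [-3.5, 3.7, -9.2]
opening: 0.294
```

```bash
python3 -c "
from h import *
a,z=tang()
"
```

```text
t 27.18 a 568.0 z 68.6 phi 43.8 r 55.6  Ftan(resisting) 7.4 Frad 5.6 open 0.294
```

Call:
send_rows(
  steps=[
    {"tx":0,"ty":0.0008,"tz":-0.0007,"twist":0},
    {"tx":0,"ty":0,"tz":0,"twist":0},
  ],
)

```text
clock: 27.42
tcp_pos: [0.5677, 0.1373, 0.0689]
eef_rot: [-3.139, -0.001, 2.041]
ft_force: [-4.7, 2.8, -9.3]
opening: 0.294
```

```bash
python3 -c "
from h import *
a,z=tang()
"
```

```text
t 27.43 a 568.2 z 68.9 phi 44.2 r 55.5  Ftan(resisting) 8.6 Frad 4.6 open 0.294
```

Call:
send_rows(
  steps=[
    {"tx":0,"ty":0.0014,"tz":-0.0013,"twist":0},
    {"tx":0,"ty":0,"tz":0,"twist":0},
  ],
)

```text
clock: 27.68
tcp_pos: [0.5681, 0.1375, 0.0697]
eef_rot: [-3.137, -0.001, 2.041]
ft_force: [-6.3, 2.3, -12.3]
opening: 0.292
```

```bash
python3 -c "
from h import *
a,z=tang()
"
```

```text
t 27.68 a 568.6 z 69.7 phi 45.1 r 55.2  Ftan(resisting) 12.0 Frad 5.4 open 0.292
```

Call:
send_rows(
  steps=[
    {"tx":0,"ty":-0.001,"tz":0.001,"twist":0},
    {"tx":0,"ty":0,"tz":0,"twist":0},
  ],
)

```text
clock: 27.92
tcp_pos: [0.5678, 0.1373, 0.069]
eef_rot: [-3.139, -0.001, 2.041]
ft_force: [-4.5, 2.7, -9.7]
opening: 0.291
```

Call:
send_rows(
  steps=[
    {"tx":0,"ty":0,"tz":0,"twist":0},
    {"tx":0,"ty":0,"tz":0,"twist":0},
    {"tx":0,"ty":0,"tz":0,"twist":0},
    {"tx":0,"ty":0,"tz":0,"twist":0},
  ],
  jaw=0.06,
)

```text
clock: 28.42
tcp_pos: [0.5697, 0.1375, 0.0704]
eef_rot: [3.14, 0.001, 2.042]
ft_force: [0.7, 0.9, -0.1]
opening: 0.707
```

```bash
python3 -c "
from h import *
from cell import env
a,z=tang();st()
c=env.camera('scene'); np.savez('s7.npz',**c); im=c['image']
cv2.imwrite('pics/s7.png',cv2.resize(im[110:260,230:400],None,fx=4,fy=4,interpolation=cv2.INTER_CUBIC))
"
```

```text
t 28.43 a 570.0 z 70.4 phi 46.6 r 55.8  Ftan(resisting) -0.6 Frad 0.8 open 0.707
t 28.43 abz [ 570.  -136.1   70.4] F [ 1.   0.5 -0.1] yaw 117.0 open 0.707 q [-0.36  0.59  0.13  1.79 -0.1   0.77  0.29]
```

View pics/s7.png

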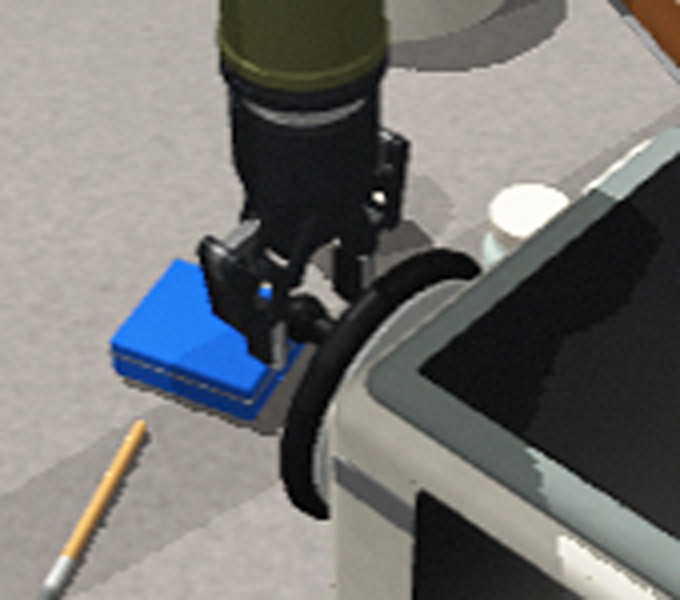

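Call:
send_rows(
  steps=[
    {"tx":0,"ty":-0.001,"tz":-0.005,"twist":0},
    {"tx":0,"ty":0,"tz":-0.015,"twist":0},
    {"tx":0,"ty":0,"tz":-0.03,"twist":0},
    {"tx":0,"ty":0,"tz":-0.04,"twist":0},
    {"tx":0,"ty":0,"tz":-0.04,"twist":0},
    {"tx":0.03,"ty":0,"tz":-0.04,"twist":0},
    {"tx":0.05,"ty":0,"tz":-0.02,"twist":0},
    {"tx":0.05,"ty":0,"tz":0,"twist":0},
    {"tx":0.05,"ty":0,"tz":0,"twist":0},
    {"tx":0.05,"ty":0,"tz":0,"twist":0},
    {"tx":0.02,"ty":0,"tz":0,"twist":0},
    {"tx":0,"ty":0,"tz":0,"twist":0},
  ],
)

```text
clock: 29.98
tcp_pos: [0.4541, 0.3609, 0.2605]
eef_rot: [3.141, -0.0, 2.044]
ft_force: [-0.4, -0.7, 0.1]
opening: 0.7
```

```bash
python3 -c "
from h import *
from cell import env
st()
c=env.camera('top'); np.savez('t8.npz',**c); im=c['image']
cv2.imwrite('pics/t8.png',cv2.resize(im[130:310,190:450],None,fx=3,fy=3,interpolation=cv2.INTER_CUBIC))
c=env.camera('scene'); np.savez('s8.npz',**c); im=c['image']
cv2.imwrite('pics/s8.png',cv2.resize(im[110:260,230:400],None,fx=4,fy=4,interpolation=cv2.INTER_CUBIC))
"
```

```text
t 29.98 abz [568.4 115.4 260.5] F [-0.7 -0.5  0.1] yaw 117.1 open 0.700 q [-0.78  0.4   0.11  1.54 -0.04  1.21 -0.2 ]
```

View pics/t8.png

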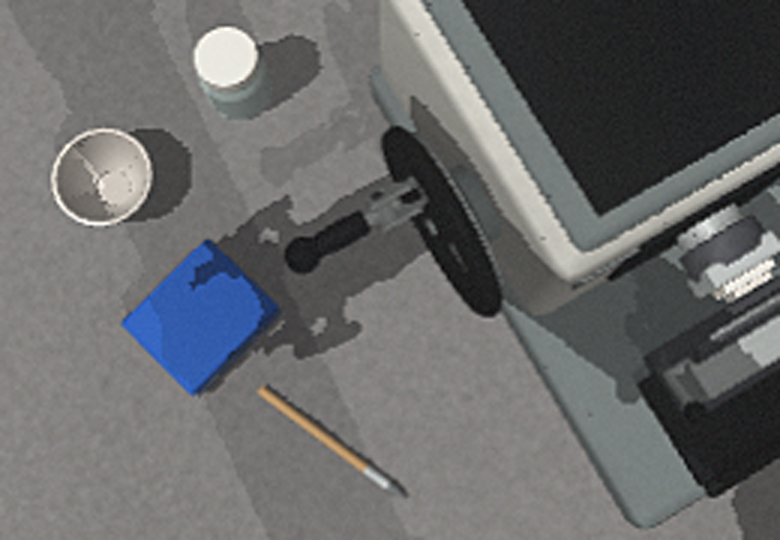

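View pics/s8.png

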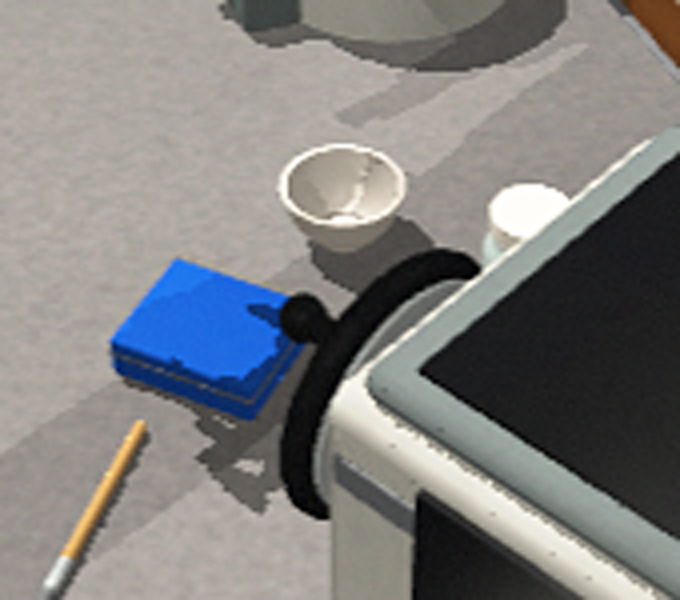

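```bash
python3 -c "
from h import *
c=load('t8.npz'); print(ballfit(c,291,215,5)); 
p=np.radians(43);print('expect',529+56*np.sin(p),-134,150-56*np.cos(p))
a=load('top0.npz')
def cen(c):
    im=c['image'].astype(int);B,R=im[...,0],im[...,2]
    v,u=np.where(B-R>60); k=(v>190)&(v<280)&(u>210)&(u<300)
    h=c['depth']; P=cloud(c)@M.T*1e3
    out=[(u[k].min(),u[k].max(),v[k].min(),v[k].max())]
    v,u=np.where((R-B>30)); k=(v>240)&(v<310)&(u>260)&(u<340); out.append((u[k].min(),u[k].max(),v[k].min(),v[k].max()))
    return out
print(cen(a),cen(c))
for n,b in(('dish',(172,206,205,243)),('jar',(138,170,253,282))):
    print(n,[cv2.minMaxLoc(np.abs(a['image'][b[0]:b[1],b[2]:b[3]].astype(int)-c['image'][b[0]:b[1],b[2]:b[3]].astype(int)).max(2).astype(np.uint8))[1], np.abs(a['image'][b[0]:b[1],b[2]:b[3]].astype(int)-c['image'][b[0]:b[1],b[2]:b[3]].astype(int)).mean()])
"
```

```text
(array([ 565.9013152 , -133.85787209,  106.98316266]), 112, np.float64(0.8894993680870333))
expect 567.1919081634999 -134 109.04419270932645
[(np.int64(231), np.int64(282), np.int64(210), np.int64(260)), (np.int64(276), np.int64(311), np.int64(259), np.int64(286))] [(np.int64(231), np.int64(281), np.int64(210), np.int64(261)), (np.int64(276), np.int64(311), np.int64(259), np.int64(286))]
dish [44.0, np.float64(10.721362229102168)]
jar [17.0, np.float64(2.932830459770115)]
```

```bash
python3 -c "
from h import *
from cell import env
for n in ('s7.npz','s8.npz'): print(n,ballfit(load(n),305,189,4))
c=env.camera('top'); print(ballfit(c,291,215,5)); st()
"
```

```text
s7.npz (array([ 568.27886914, -136.18936233,  106.92519293]), 73, np.float64(1.1999202034240302))
s8.npz (array([ 568.16945609, -136.26889285,  106.65625069]), 80, np.float64(1.0893863066594291))
(array([ 565.83049596, -133.80352231,  106.92842484]), 113, np.float64(0.8673781842524159))
t 30.12 abz [568.9 111.8 260.3] F [-0.2 -0.3  0.2] yaw 116.8 open 0.703 q [-0.78  0.4   0.11  1.54 -0.04  1.21 -0.2 ]
```

Static, with the handle out and the gripper clear. Handing in.

```bash
python3 -c "
from cell import env
print(env.close_job())"
```

```text
the job is handed in; nothing more can be done
None
```

The crank handle is folded fully out and the wheel has been wound clockwise to the rear stop. I handed the job in at about 30 s of the 72 s allowed.

- **Unfolding:** The first two closings on the ball failed. The real fingertips sat about 20 mm short of the reported tool point, so the jaws missed the ball and then caught only its top. On the way out the grip slipped off the ball past the spring's centre, with about 26 N read at the wrist. The handle still ended straight out: the ball is 130 mm from the panel, as expected. The pull also turned the wheel about 11° clockwise before cranking began.
- **Cranking:** I turned the wheel about one turn and 60° after that. Resistance was a steady 2–3.5 N until it rose to 8 N and then 12 N with hardly any movement, matching the coupling's stiffness. The most I read along the circle was 12 N, under the 20 N limit. I then eased off, opened the jaws and lifted clear.
- **Last checks:**
  - The ball stays in place between pictures, and the force on the tool is near zero.
  - The slide box, brush and jar look unmoved. For the dish I have only a rough image comparison that was not clean, probably because of shadows; it looks to be in the same place.
  - The top view puts the wheel at about 41°, against about 43.5° from the arm's position. That is within the camera's 2 mm accuracy. I could not measure the head's position against the stop directly.

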